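Jack up one side of a pump set and hold it for the packing plates

ROBOT

A 7-joint arm with a two-finger parallel gripper is mounted at the origin on the work surface. World frame = base frame: x ahead of the robot, y to its left, z up, the work surface at z = 0. Lengths are in m, angles in rad, forces in N, time in s.
With the tool pointing down it reaches from about 0.4 to 0.875 m from the base axis. Payload 19.3 kg.
Tool frame: the origin (TCP) lies between the finger pads; the fingertips stand 17 mm ahead of it and the grasp point (between the pads) lies 2 mm behind it; x points along the fingers, y is the direction in which the jaws open and shut, and the axes are right-handed (so a half turn about x gives the same grasp; the last joint's range is limited). The gripper opens to 85 mm and grips with 20 to 120 N. Pads are 22 mm wide; open, the fingers measure 114 mm over their backs; the gripper's body (76 mm by 85 mm) begins 54 mm behind the grasp point. The pads swing forward as they close: fully open they stand 13 mm farther back than shut.
Start: joints at [-1.308, 0.521, -0.036, 1.599, 0.021, 1.021, -0.113], TCP at [0.204, 0.591, 0.248] pointing down, gripper open.
Joint ranges: [-2.91, 2.91], [-0.3, 2.13], [-1.5, 1.42], [0.17, 2.43], [-1.26, 4.41], [0.16, 1.93], [-2.52, 2.52]. Speed limits (rad/s): [1.89, 1.89, 2.39, 2.39, 3.01, 3.01, 3.01].

INTERFACE

Orientations are given as [roll, pitch, yaw] about the fixed x, y, z axes, in that order (R = Rz(yaw) Ry(pitch) Rx(roll)).
In Python, from workcell import bot gives the robot as it stands.
- The arm moves only by the shell command python3 -m creep 'ROWS' [FORCE]. ROWS is JSON, a list of rows, each an object of numbers: "wx", "wy", "wz": the turn, a rotation vector about the tool's x, y, z in degrees; "tx", "ty", "tz": the shift along the tool's x, y, z in m; "claw": the closure, from 0 (fully open) to 1 (shut). A call has 1 to 8 rows; each row is the pose to reach, as a shift and turn from the pose measured when the call began, along the tool's axes at that moment; what a row does not reach only later rows make up. A row lasts 1/10 s, in which the tool goes at most 50 mm and 8.59 degrees, less where a joint would pass 70% of its speed; a pose out of reach is approached as far as the arm can. A call with a gripper value outside its range is refused whole. The fingers move at their own pace and stop on an object; FORCE is the grip in N (left out, the last holds). Time passes only in rows, so rows that repeat a pose let the fingers close. It gives the time, the measured TCP pose, the force and the opening at its end, in the units of the state.
- bot.observe(): the state, without advancing time (a new reading comes with each control period).
- bot.grab_frame(name): name is "scene" or "top" or "wrist"; returns the picture (384x512x3 uint8, blue, green, red); there is no depth.
- bot.get_calibration(name): a dict with "fx", "fy", "cx", "cy" (pixels), "dist_coeffs" ([k1, k2, p1, p2, k3] as OpenCV has them; the pictures are not rectified), "R" (3x3) and "t" (3): a world point X has camera coordinates R X + t. Camera axes: x right, y down, z forward; pixel columns grow to the right and rows downward; lengths in m; the calibration is good to about 2 mm. A picture is of the moment at which its call begins: read the wrist's pose just before it. get_calibration takes no time and is no camera call; for the wrist camera it gives the pose at the moment of the call.
- bot.job_done(): hands the job in, once; it reports no verdict.
The state is a dict: "clock": time; "qpos": joint angles; "qd": joint speeds; "joint_efforts": joint torques, N m; "position": TCP position; "tool_rot": TCP orientation; "force": force on the tool from outside, world axes, zero at the start; "moment": the same for the moment, N m; "grip_width": finger opening in m.
Only numpy, scipy, OpenCV 4.12 (cv2) and the standard library are available. Lean on these libraries where they do the work, as an engineer would, in place of code of your own. Each camera call takes 0.05 s, during which the arm holds its last target.

TASK

Balance the orange lift pad on the domed saddle of the small green jack, then slide the jack along the bench, pad still on it, until the saddle stands right under the red-marked lift point of the yellow-framed pump set. Pump the red handle until both feet on that side are clear of the bench by more than the 6 mm packing plates lying nearby, and finish with the handle held all the way down: its outlet valve seeps, so the load sinks whenever the handle is up. Do not shift the pump set along the bench, and leave everything else where it is.

Things in the scene. Friction and masses are not known exactly. Their poses are not given: they have to be found in the camera images.
- pad_center (a point): Lift pad: loose flat round puck, orange with a black top face, 56 mm across and 14 mm thick, 60 g, lying flat on the bench. This point is its centre, 7 mm above its underside; z is its axis.
- jack: Small green bench jack, loose, about 1 kg. Origin on the bench under the saddle. x points to the nose; the handle points along -x. Steel base plate 90 mm wide, 10 mm thick, from x = +40 to -215 mm. Round ram housing, 60 mm across, 52 mm high. Valve block, the part to take hold of: green box 40 mm long (x -63 to -103 mm), 34 mm wide (y), top at 74 mm.
- saddle_top (a point): Highest point of the jack's saddle, a bare steel dome 40 mm across, part of a ball of 30 mm radius; 72 mm above the bench with the ram down, as at the start. A flat pad let go on it balances by itself, tilting about 0.045 rad for each mm it is off the middle; more than 12 mm off it falls. The ram can rise 36 mm.
- jack_grip (a point): Grip point in the valve block of the jack: 83 mm behind the saddle's axis, in the middle of the block's 34 mm width, 56 mm above the bench and 18 mm below the block's top. The block is clear on both wide sides; axes as the jack.
- handle (a joint): Pump handle, hinged 108 mm behind the saddle's axis, 66 mm above the bench. 0 = up (a spring returns it within 0.5 s), 0.5 rad = bottom of the stroke (stop). A full stroke takes 10 to 16 N at the grip under load and raises the ram 7 to 8 mm (after 0.05 to 0.1 rad). The ram stays while the handle is held down; under load it drops some 2 mm as the handle goes up and then about 1 mm a second.
- handle_press (a point): Middle of the top face of the handle's red grip (70 mm long, 30 mm wide, 18 mm thick), the place to press. It lies 130 mm from the hinge along the handle, 9 mm above its centre line. The handle stands 0.40 rad above level when up (this point then 125 mm above the bench, 224 mm behind the saddle's axis) and 0.10 rad below level at the bottom (62 mm above the bench, 238 mm behind).
- lift_point (a point): Marked lift point, on the underside of the jacking bracket (level yellow plate, 70 mm wide, 10 mm thick, out from the middle of a long side of the pump set), 98 mm above the bench at the start. A red spot in a white ring marks it on the upper face too. Axes as the machine; the plate's edge is 35 mm farther out (-y), the frame's side 50 mm farther in. Rises 1.4 mm per mm of the feet.
- machine: Pump set: grey motor, orange coupling guard and blue pump on a yellow steel frame 360 mm (x) by 290 mm (y), 258 mm high, about 8 kg, loose on four round rubber feet. Origin on the bench under its middle; the jacking bracket is on its -y side. The small tabs at its ends are not lift points.
- foot_a (a point): Underside of one of the two feet on the bracket's side of the pump set (40 mm across), at bench height at the start. With the pad on the saddle the first 12 mm of ram travel only close the gap to the bracket; both feet then rise about 0.7 mm per mm of ram.
- foot_b (a point): Underside of the other foot on the bracket's side.
- packers: Two steel packing plates, 75 by 60 by 6 mm, lying one on the other; only to be left alone here.
- wrench: Steel spanner 190 mm long; leave alone.
- screwdriver: Red-handled screwdriver 200 mm long; leave alone.
- bolt_bin: Blue open parts bin 120 by 160 by 60 mm; leave alone.
- tape_measure: Grey and black tape measure 70 by 35 by 65 mm; leave alone.
Mind the look-alikes: they are no part of the job. Several things look just like the part that bears pad_center: the one meant starts nearest to the robot's base.

How it is judged:
By the outcome, as a careful person would: the job done as asked, in the order asked, and still so for the second after the job is handed in, while the arm keeps its last pose, push and grip.
It also fails if it takes over 67 s, if anything falls off the work surface, if the arm or the gripper's body presses on something with over 40 N, if the wrist force passes 120 N, or if a joint passes its speed limit or range.

## Working session

There is one attempt and no reset: what is moved stays moved. The work goes in short steps, Python scripts to look and compute and a shell command to move; the robot and the scene stay as the last step left them, time stands still between calls to the robot, and variables do not carry over. Pictures are saved under pics/ and viewed, and the job is handed in when it is done.

```bash
mkdir -p pics; ls; cat > h.py <<'E'
import numpy as np, cv2
from workcell import bot
def grab(n,name):
    im=np.array(bot.grab_frame(n)); cv2.imwrite('pics/%s.png'%name,im); return im
def cal(n):
    c=bot.get_calibration(n)
    K=np.array([[c['fx'],0,c['cx']],[0,c['fy'],c['cy']],[0,0,1.]])
    return K,np.array(c['dist_coeffs'],float),np.array(c['R']),np.array(c['t']).ravel()
def ray(C,p):
    K,d,R,t=C
    u=cv2.undistortPoints(np.array([[p]],float),K,d)[0,0]
    v=R.T@np.array([u[0],u[1],1.]); return -R.T@t, v/np.linalg.norm(v)
def onz(C,p,z):
    o,v=ray(C,p); return o+v*(z-o[2])/v[2]
def proj(C,X):
    K,d,R,t=C
    r,_=cv2.Rodrigues(R)
    return cv2.projectPoints(np.array(X,float).reshape(-1,1,3),r,t,K,d)[0][:,0]
def tri(rs):
    A=0;b=0
    for o,v in rs:
        P=np.eye(3)-np.outer(v,v); A=A+P; b=b+P@o
    return np.linalg.solve(A,b)
E
python3 - <<'E'
from h import *
s=bot.observe(); print(s)
for n in ('scene','top','wrist'):
    grab(n,n+'0'); C=cal(n); print(n,C[0].ravel(),C[1],'pos',(-C[2].T@C[3]).round(3), C[2][2].round(3))
E
```

```text
pics
{'clock': 0.0, 'qpos': array([-1.30820116,  0.52202514, -0.03632212,  1.60000532,  0.02120327,
        1.0210733 , -0.11282417]), 'qd': array([ 0.00025529, -0.00068389, -0.00055281,  0.00101693,  0.00043783,
        0.00058707,  0.00105835]), 'joint_efforts': array([-1.38459840e-03, -9.27094960e+01,  1.97966695e+00, -3.69939744e+01,
        1.79484993e-02,  7.96260720e-03,  4.30031434e-06]), 'position': array([0.20411353, 0.59040019, 0.2477198 ]), 'tool_rot': array([-1.49529789,  1.56967029, -1.82813011]), 'force': array([-0.83242441, -0.09275981,  0.05804094]), 'moment': array([ 0.06409119, -0.04103277, -0.02192063]), 'grip_width': 0.085593026544917}
scene [441.3482207    0.         254.20663131   0.         441.3482207
 186.83475048   0.           0.           1.        ] [-0.02319442  0.          0.          0.          0.        ] pos [ 1.334 -0.357  1.048] [-0.604  0.219 -0.767]
top [477.50007084   0.         250.75841989   0.         477.50007084
 189.28880685   0.           0.           1.        ] [-0.13119386  0.          0.          0.          0.        ] pos [ 0.323 -0.086  1.321] [ 0.207  0.022 -0.978]
wrist [292.4135809    0.         256.35864182   0.         292.4135809
 191.82663884   0.           0.           1.        ] [-0.02493617  0.          0.          0.          0.        ] pos [0.129 0.617 0.374] [ 0.294 -0.102 -0.95 ]
```

View pics/scene0.png

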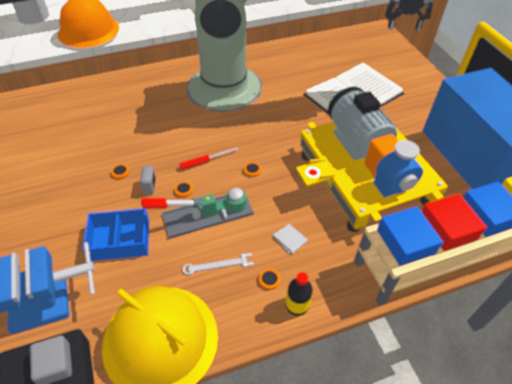

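View pics/top0.png

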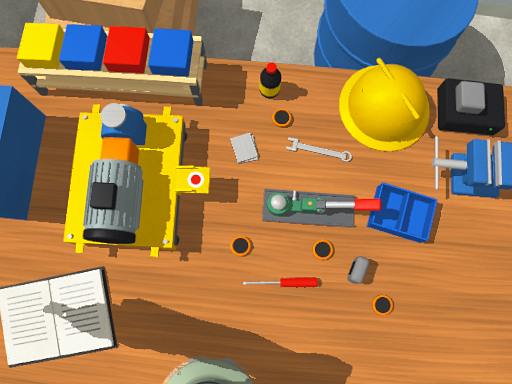

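View pics/wrist0.png

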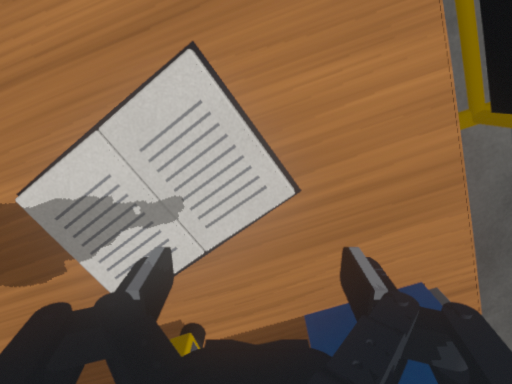

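```bash
cat > seg.py <<'E'
from h import *
def blobs(im,lo,hi,amin=20):
    hsv=cv2.cvtColor(im,cv2.COLOR_BGR2HSV)
    m=cv2.inRange(hsv,np.array(lo),np.array(hi))
    n,l,st,c=cv2.connectedComponentsWithStats(m)
    return m,[(st[i,4],c[i].round(1),st[i,:4]) for i in range(1,n) if st[i,4]>=amin]
E
python3 - <<'E'
from seg import *
for n in ('top','scene'):
    im=cv2.imread('pics/%s0.png'%n); C=cal(n); print(n)
    # black disc tops in pads: dark blobs
    g=cv2.cvtColor(im,cv2.COLOR_BGR2GRAY)
    _,l,st,c=cv2.connectedComponentsWithStats((g<60).astype(np.uint8))
    for i in range(1,len(st)):
        if 60<st[i,4]<350: print('dark',st[i],c[i].round(1),onz(C,c[i],.014).round(4))
    for nm,lo,hi in (('red',(0,190,120),(4,255,255)),('red2',(172,190,120),(180,255,255)),('green',(50,60,40),(85,255,255)),('white',(0,0,235),(180,30,255))):
        for b in blobs(im,lo,hi)[1]: print(nm,*b)
    crop=im[150:290,170:450] if n=='top' else im[130:330,100:350]
    crop=cv2.resize(crop,None,fx=800/crop.shape[1],fy=800/crop.shape[1],interpolation=cv2.INTER_CUBIC)[:600]
    cv2.imwrite('pics/%s_crop.png'%n,crop)
E
```

```text
top
dark [415  63  23  13  93] [426.  71.] [ 1.0116 -0.5545  0.014 ]
dark [261  68  20  21 315] [270.4  78.5] [ 0.9401 -0.0851  0.014 ]
dark [22 76 15  8 70] [30.5 79.3] [0.8868 0.6481 0.014 ]
dark [190  84  12  22 115] [196.3  94.9] [0.8697 0.1282 0.014 ]
dark [35 88 13  7 63] [41.9 90.6] [0.8517 0.6028 0.014 ]
dark [102 111  44  34 334] [134.5 132.4] [0.7399 0.2951 0.014 ]
dark [275 111  14  13 146] [281.5 116.8] [ 0.8221 -0.1264  0.014 ]
dark [180 125   7  40  72] [183.2 141.7] [0.7231 0.1496 0.014 ]
dark [ 90 182  27  28 299] [108.7 195.8] [0.5474 0.3427 0.014 ]
dark [380 185  28  14 103] [391.5 189.9] [ 0.6324 -0.4527  0.014 ]
dark [409 193  25  10  91] [419.5 197.8] [ 0.6166 -0.5341  0.014 ]
dark [174 196   5  49  87] [176.4 226.2] [0.4787 0.1398 0.014 ]
dark [369 225  56  17 152] [396.9 233.2] [ 0.5106 -0.4713  0.014 ]
dark [233 238  15  15 166] [240.2 245.3] [ 0.4418 -0.0406  0.014 ]
dark [315 242  15  15 168] [322.3 249.1] [ 0.4503 -0.2655  0.014 ]
dark [ 89 269  28  83 254] [107.9 310.4] [0.2326 0.3013 0.014 ]
dark [376 297  14  16 172] [382.4 304.7] [ 0.3127 -0.4383  0.014
[... 529 characters left out ...]
335.1  99.7] [0.2219 0.3577 0.014 ]
dark [354  93  26  20 343] [366.  102.5] [0.2727 0.4581 0.014 ]
red 185 [193.8 162.1] [180 156  30  14]
red 2005 [453.6 220.7] [423 194  62  56]
red 210 [153.6 202.9] [142 198  25  10]
red 113 [301.8 278.6] [296 273  12  12]
red2 50 [473.4 212.7] [461 198  25  34]
red2 31 [436.8 231.2] [427 217  18  30]
green 634 [220.8 205.2] [197 193  49  24]
white 226 [54.5  7.4] [46  0 21 19]
white 331 [124.7   2.8] [100   0  64  10]
white 895 [281.8   7.7] [246   0 114  20]
white 118 [6.1 9.1] [ 0  4 15 11]
white 1638 [155.8  25.5] [111   9  85  35]
white 1304 [27.8 47.7] [ 0 32 71 33]
white 1150 [360.   81.9] [308  64  94  38]
white 62 [312.6 171.7] [306 167  14  11]
```

```bash
sleep 0
```

```text
(no output)
```

View pics/top_crop.png

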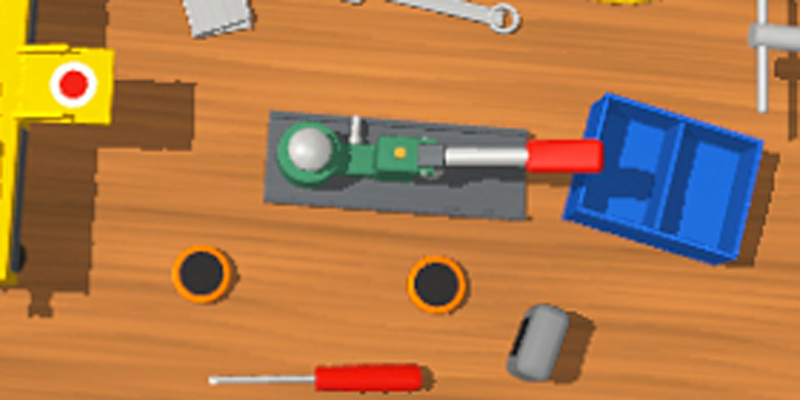

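View pics/scene_crop.png

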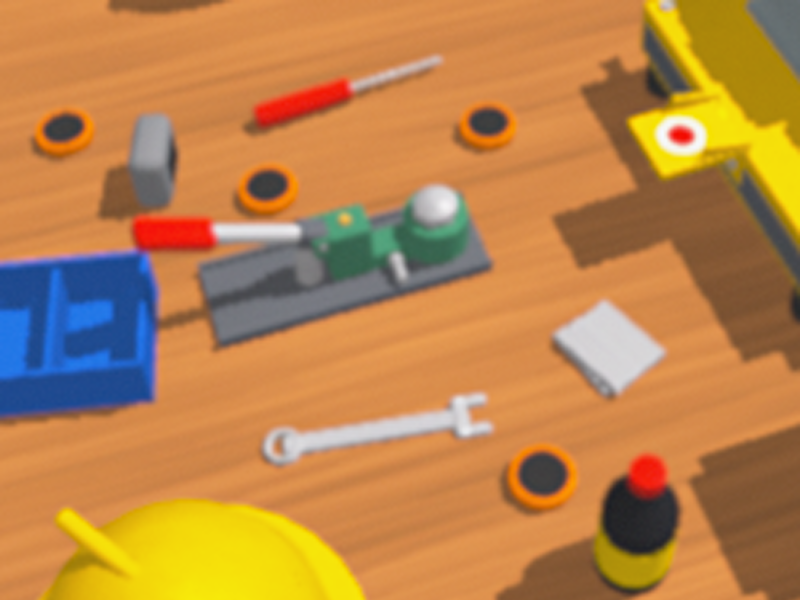

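```bash
python3 - <<'E'
from seg import *
Ct,Cs=cal('top'),cal('scene')
print('lift(top .108)',onz(Ct,(195.2,179.),.108),'scene',onz(Cs,(312.6,172.3),.108), 'tri',tri([ray(Ct,(195.1,179.1)),ray(Cs,(312.6,172.3))]))
it=cv2.imread('pics/top0.png')
k=280/800
f=lambda x,y:(170+x*k,150+y*k)
for nm,p in (('noseT',(272,111)),('noseB',(265,201)),('tailT',(529,130)),('tailB',(526,215))):
    print(nm,onz(Ct,f(*p),.010).round(4))
print('saddle top',onz(Ct,f(310,149),.066)); 
k2=250/800; g=lambda x,y:(100+x*k2,130+y*k2)
print('saddle tri',tri([ray(Ct,f(310,149)),ray(Cs,g(436,206))]),onz(Cs,g(436,206),.066))
for nm,p in (('br',(113,50)),('br2',(110,122)),('brin',(20,45)),('brin2',(20,120))): print(nm,onz(Ct,f(*p),.108).round(4))
# packers
crop=it[120:175,220:270]; cv2.imwrite('pics/pk.png',cv2.resize(crop,None,fx=10,fy=10,interpolation=cv2.INTER_CUBIC))
crop=it[95:260,55:220]; cv2.imwrite('pics/mach.png',cv2.resize(crop,None,fx=3.6,fy=3.6,interpolation=cv2.INTER_CUBIC))
hsv=cv2.cvtColor(it,cv2.COLOR_BGR2HSV)
m=cv2.inRange(hsv,(0,0,100),(180,60,255)); n,l,st,c=cv2.connectedComponentsWithStats(m)
for i in range(1,n):
    if st[i,4]>60 and 225<c[i][0]<350 and 100<c[i][1]<220:
        cs,_=cv2.findContours((l==i).astype(np.uint8),0,2)
        b=cv2.boxPoints(cv2.minAreaRect(cs[0])); print(st[i],[onz(Ct,p,.012).round(3).tolist() for p in b])
E
```

```text
lift(top .108) [0.59536738 0.08899853 0.108     ] scene [0.59642402 0.08698772 0.108     ] tri [0.59517662 0.08867521 0.10625494]
noseT [ 0.6058 -0.0962  0.01  ]
noseB [ 0.5163 -0.0966  0.01  ]
tailT [ 0.6084 -0.3502  0.01  ]
tailB [ 0.5238 -0.3509  0.01  ]
saddle top [ 0.56056168 -0.13411578  0.066     ]
saddle tri [ 0.56251196 -0.13368918  0.05683058] [ 0.56984877 -0.1349822   0.066     ]
br [0.6294 0.0548 0.108 ]
br2 [0.562  0.0504 0.108 ]
brin [0.627 0.141 0.108]
brin2 [0.5568 0.1326 0.108 ]
[230 133  28  30 591] [[0.745, 0.017, 0.012], [0.77, -0.044, 0.012], [0.693, -0.073, 0.012], [0.668, -0.013, 0.012]]
[286 137  66  25 426] [[0.728, -0.144, 0.012], [0.764, -0.15, 0.012], [0.734, -0.337, 0.012], [0.698, -0.33, 0.012]]
[ 262  189   93   38 1651] [[0.517, -0.094, 0.012], [0.606, -0.093, 0.012], [0.61, -0.35, 0.012], [0.52, -0.347, 0.012]]
[271 195  15  15 185] [[0.589, -0.114, 0.012], [0.593, -0.153, 0.012], [0.553, -0.156, 0.012], [0.55, -0.117, 0.012]]
```

View pics/mach.png

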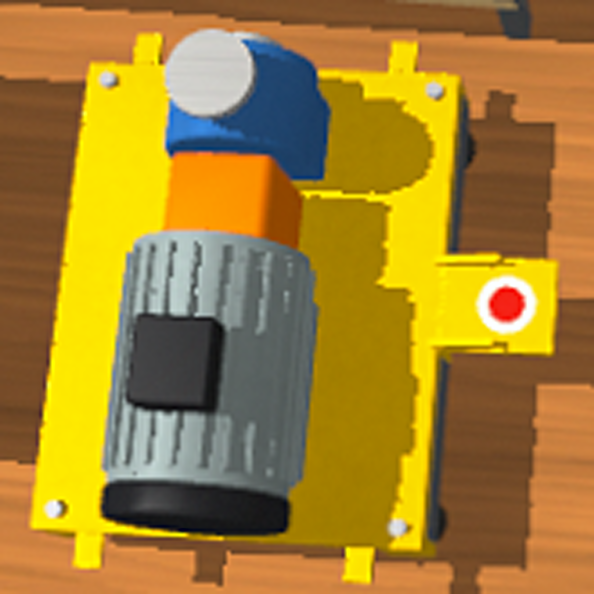

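```bash
cat > mv.py <<'E'
import sys
from h import *
from scipy.spatial.transform import Rotation as Ro
def pose():
    s=bot.observe(); return np.array(s['position']),Ro.from_euler('xyz',s['tool_rot']),s
def delta(x,y,z,jaw=None):
    # tool x down; jaw = world angle (deg) of tool y axis
    p,R,s=pose()
    d=R.inv().apply(np.array([x,y,z])-p)
    w=np.zeros(3)
    if jaw is not None:
        c=[]
        for a in (jaw,jaw+180):
            ya=np.array([np.cos(np.radians(a)),np.sin(np.radians(a)),0]); xa=np.array([0,0,-1.])
            T=Ro.from_matrix(np.stack([xa,ya,np.cross(xa,ya)],1))
            c.append(np.degrees((R.inv()*T).as_rotvec()))
        w=min(c,key=np.linalg.norm); 
        print('other',max(c,key=np.linalg.norm).round(2))
    print('t',d.round(4),'w',w.round(2))
    return d,w
def st():
    p,R,s=pose()
    print('t%.2f'%s['clock'],'p',p.round(4),'axes x',R.as_matrix()[:,0].round(3),'y',R.as_matrix()[:,1].round(3),'F',np.round(s['force'],1),'g %.4f'%s['grip_width'],'q',np.round(s['qpos'],2))
if __name__=='__main__':
    st()
    if len(sys.argv)>1: delta(*map(float,sys.argv[1:]))
E
python3 mv.py 0.36 0.28 0.36 0; python3 mv.py 0.442 -0.041 0.2 0
```

```text
t0.15 p [0.2042 0.5905 0.2479] axes x [-0.    -0.001 -1.   ] y [ 0.327  0.945 -0.001] F [0.  0.2 0.6] g 0.0855 q [-1.31  0.52 -0.04  1.6   0.02  1.02 -0.11]
other [-1.0907e+02 -4.0000e-02  4.0000e-02]
t [-0.1119 -0.2426  0.2487] w [7.093e+01 3.000e-02 4.000e-02]
t0.15 p [0.2042 0.5905 0.2479] axes x [-0.    -0.001 -1.   ] y [ 0.327  0.945 -0.001] F [0.  0.2 0.6] g 0.0855 q [-1.31  0.52 -0.04  1.6   0.02  1.02 -0.11]
other [-1.0907e+02 -4.0000e-02  4.0000e-02]
t [ 0.0484 -0.5191  0.4311] w [7.093e+01 3.000e-02 4.000e-02]
```

```bash
python3 -m creep '[{"tx":-0.05,"ty":-0.01,"tz":0.01,"wx":4},{"tx":-0.085,"ty":-0.035,"tz":0.035,"wx":8},{"tx":-0.11,"ty":-0.065,"tz":0.068,"wx":14},{"tx":-0.112,"ty":-0.1,"tz":0.102,"wx":20},{"tx":-0.112,"ty":-0.135,"tz":0.138,"wx":25},{"tx":-0.112,"ty":-0.17,"tz":0.175,"wx":30},{"tx":-0.112,"ty":-0.207,"tz":0.212,"wx":36},{"tx":-0.112,"ty":-0.242,"tz":0.248,"wx":42}]' && python3 mv.py 0.442 -0.041 0.2 0
```

```text
$[0]: bad value
```

```bash
python3 -m creep '[{"wx":4,"wy":0,"wz":0,"tx":-0.04,"ty":-0.01,"tz":0.01,"claw":0},{"wx":8,"wy":0,"wz":0,"tx":-0.085,"ty":-0.035,"tz":0.035,"claw":0},{"wx":14,"wy":0,"wz":0,"tx":-0.11,"ty":-0.065,"tz":0.068,"claw":0},{"wx":20,"wy":0,"wz":0,"tx":-0.112,"ty":-0.1,"tz":0.102,"claw":0},{"wx":25,"wy":0,"wz":0,"tx":-0.112,"ty":-0.135,"tz":0.138,"claw":0},{"wx":30,"wy":0,"wz":0,"tx":-0.112,"ty":-0.17,"tz":0.175,"claw":0},{"wx":36,"wy":0,"wz":0,"tx":-0.112,"ty":-0.207,"tz":0.212,"claw":0},{"wx":42,"wy":0,"wz":0,"tx":-0.112,"ty":-0.242,"tz":0.248,"claw":0}]' && python3 mv.py 0.442 -0.041 0.2 0
```

```text
clock: 0.95
position: [0.3557, 0.2872, 0.3602]
tool_rot: [-0.948, 1.57, -2.018]
force: [1.4, 0.8, 0.7]
grip_width: 0.0854
t0.95 p [0.3557 0.2872 0.3602] axes x [-0. -0. -1.] y [ 0.877  0.48  -0.   ] F [1.4 0.8 0.7] g 0.0854 q [-1.02  0.13  0.23  1.87 -0.03  1.14 -0.27]
other [-1.5131e+02 -2.0000e-02  3.0000e-02]
t [ 0.1603 -0.0818  0.3293] w [2.869e+01 2.000e-02 2.000e-02]
```

```bash
python3 -m creep '[{"wx":4,"wy":0,"wz":0,"tx":0,"ty":-0.01,"tz":0.045,"claw":0},{"wx":8,"wy":0,"wz":0,"tx":0,"ty":-0.02,"tz":0.09,"claw":0},{"wx":12,"wy":0,"wz":0,"tx":0,"ty":-0.03,"tz":0.135,"claw":0},{"wx":16,"wy":0,"wz":0,"tx":0,"ty":-0.042,"tz":0.18,"claw":0},{"wx":20,"wy":0,"wz":0,"tx":0.0,"ty":-0.053,"tz":0.225,"claw":0},{"wx":24,"wy":0,"wz":0,"tx":0.015,"ty":-0.065,"tz":0.268,"claw":0},{"wx":28.7,"wy":0,"wz":0,"tx":0.04,"ty":-0.075,"tz":0.305,"claw":0},{"wx":28.7,"wy":0,"wz":0,"tx":0.075,"ty":-0.082,"tz":0.329,"claw":0}]' && python3 mv.py 0.442 -0.041 0.15 0
```

```text
clock: 1.75
position: [0.4424, -0.0434, 0.2854]
tool_rot: [1.448, 1.568, -0.128]
force: [0.1, 1.4, -0.5]
grip_width: 0.0857
t1.75 p [ 0.4424 -0.0434  0.2854] axes x [ 0.003 -0.    -1.   ] y [ 1.    -0.005  0.003] F [ 0.1  1.4 -0.5] g 0.0857 q [-0.53  0.21  0.59  2.03 -0.14  0.94  0.12]
other [ 1.7971e+02 -2.7000e-01 -3.0000e-02]
t [ 0.1354 -0.0008 -0.0024] w [-0.29  0.02 -0.17]
```

```bash
python3 - <<'E'
from h import *
from mv import *
st(); C=cal('wrist'); grab('wrist','w1'); np.savez('w1.npz',*C)
E
```

```text
t1.75 p [ 0.4424 -0.0434  0.2854] axes x [ 0.003 -0.    -1.   ] y [ 1.    -0.005  0.003] F [ 0.1  1.4 -0.5] g 0.0857 q [-0.53  0.21  0.59  2.03 -0.14  0.94  0.12]
```

View pics/w1.png

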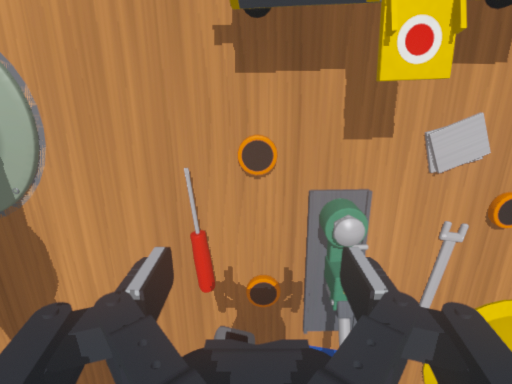

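```bash
cat > meas.py <<'E'
from seg import *
def cent(im,box,fn):
    x0,y0,x1,y1=box; c=im[y0:y1,x0:x1]; m=fn(c).astype(np.uint8)
    n,l,s,ce=cv2.connectedComponentsWithStats(m); i=1+np.argmax(s[1:,4])
    cs,_=cv2.findContours((l==i).astype(np.uint8),0,1); h=cv2.convexHull(cs[0])
    e=cv2.fitEllipse(h) if len(h)>=5 else None
    return ce[i]+[x0,y0], s[i,4], (np.array(e[0])+[x0,y0], e[1]) if e else None
def hsvm(lo,hi): return lambda c: cv2.inRange(cv2.cvtColor(c,cv2.COLOR_BGR2HSV),np.array(lo),np.array(hi))>0
dark=lambda c: cv2.cvtColor(c,cv2.COLOR_BGR2GRAY)<75
red=hsvm((0,180,100),(5,255,255))
orange=hsvm((7,200,150),(20,255,255))
steel=hsvm((0,0,120),(180,40,255))
E
python3 - <<'E'
from meas import *
z=np.load('w1.npz'); C=[z[k] for k in z]
im=cv2.imread('pics/w1.png')
print(C[2].round(3),-C[2].T@C[3])
a=cent(im,(235,133,280,180),dark); print('pad dark',a,onz(C,a[0],.014))
a=cent(im,(235,133,280,180),orange); print('pad or',a,onz(C,a[2][0],.010))
a=cent(im,(390,15,450,70),red); print('lift',a,onz(C,a[0],.108))
a=cent(im,(325,210,370,248),steel); print('saddle',a,onz(C,a[0],.066),onz(C,a[2][0],.066))
print('plate corners',[onz(C,p,.010).round(4).tolist() for p in ((310,190),(370,190),(304,331))])
print('bracket edge',[onz(C,p,.108).round(4).tolist() for p in ((379,81),(452,78))])
cv2.imwrite('pics/w1c.png',cv2.resize(im[0:260,230:490],None,fx=2.3,fy=2.3,interpolation=cv2.INTER_CUBIC))
E
```

```text
[[ 1.    -0.005  0.003]
 [-0.006 -0.95   0.311]
 [ 0.001 -0.311 -0.95 ]] [0.44251021 0.03728882 0.41151443]
pad dark (array([256.97784343, 155.3028065 ]), np.int32(677), (array([256.98971558, 155.35001564]), (28.885862350463867, 29.357013702392578))) [ 0.44414975 -0.04007269  0.014     ]
pad or (array([256.93978495, 153.46451613]), np.int32(465), (array([256.99944115, 154.62975883]), (39.449337005615234, 40.09162521362305))) [ 0.44420035 -0.03990646  0.01      ]
lift (array([419.06552262,  39.15912637]), np.int32(641), (array([419.08723831,  39.12405968]), (25.839893341064453, 31.042774200439453))) [0.59762689 0.08896612 0.108     ]
saddle (array([349.49033816, 231.89613527]), np.int32(828), (array([350.34732437, 232.67608452]), (29.735118865966797, 40.928428649902344))) [ 0.56443424 -0.13172001  0.066     ] [ 0.56567154 -0.13285642  0.066     ]
plate corners [[0.5205, -0.0919, 0.01], [0.6077, -0.0924, 0.01], [0.524, -0.3474, 0.01]]
bracket edge [[0.5636, 0.0514, 0.108], [0.636, 0.0546, 0.108]]
```

View pics/w1c.png

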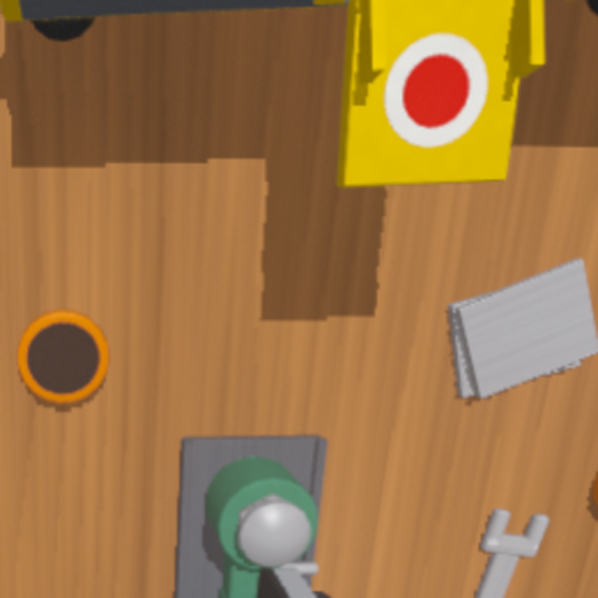

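```bash
python3 - <<'E'
from meas import *
from mv import *
z=np.load('w1.npz'); C=[z[k] for k in z]
p,R,s=pose()
for d in (-.01,0.004,.017,.03):
    X=[p+R.apply([d,sg*.0428,w]) for sg in (-1,1) for w in (-.011,.011)]
    print(d,proj(C,X).round(0).tolist())
im=cv2.imread('pics/w1.png'); cv2.imwrite('pics/w1d.png',cv2.resize(im[230:384,100:420],None,fx=2.5,fy=2.5))
E
python3 mv.py 0.4442 -0.04 0.06 0;
```

```text
-0.01 [[161.0, 257.0], [166.0, 296.0], [343.0, 257.0], [339.0, 296.0]]
0.004 [[170.0, 243.0], [173.0, 280.0], [335.0, 243.0], [332.0, 279.0]]
0.017 [[176.0, 232.0], [179.0, 266.0], [329.0, 232.0], [326.0, 266.0]]
0.03 [[181.0, 223.0], [184.0, 255.0], [324.0, 222.0], [321.0, 254.0]]
t1.80 p [ 0.4405 -0.0457  0.2804] axes x [-0.003 -0.003 -1.   ] y [ 1.    -0.005 -0.003] F [-5.6 -1.9 -9.2] g 0.0851 q [-0.53  0.22  0.59  2.03 -0.14  0.93  0.13]
other [179.74   0.29  -0.25]
t [ 0.2204  0.0044 -0.0064] w [-0.26  0.16  0.19]
```

View pics/w1d.png

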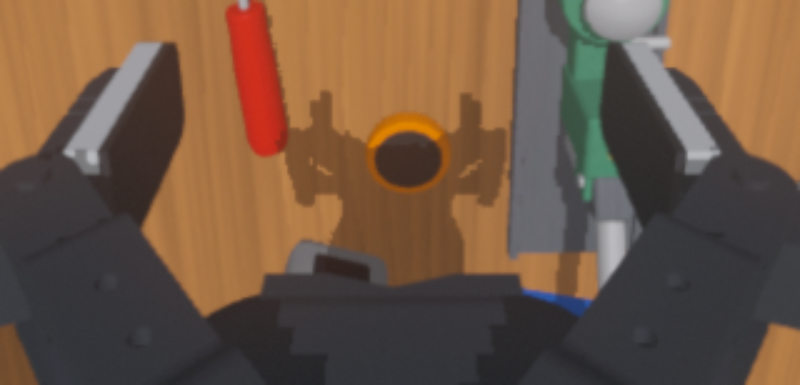

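```bash
python3 -m creep '[{"wx":0,"wy":0,"wz":0,"tx":0.03,"ty":0.004,"tz":-0.006,"claw":0},{"wx":0,"wy":0,"wz":0,"tx":0.07,"ty":0.004,"tz":-0.006,"claw":0},{"wx":0,"wy":0,"wz":0,"tx":0.115,"ty":0.004,"tz":-0.006,"claw":0},{"wx":0,"wy":0,"wz":0,"tx":0.16,"ty":0.004,"tz":-0.006,"claw":0},{"wx":0,"wy":0,"wz":0,"tx":0.2,"ty":0.004,"tz":-0.006,"claw":0},{"wx":0,"wy":0,"wz":0,"tx":0.22,"ty":0.004,"tz":-0.006,"claw":0},{"wx":0,"wy":0,"wz":0,"tx":0.22,"ty":0.004,"tz":-0.006,"claw":0}]' && python3 mv.py 0.4442 -0.04 0.014 0
python3 - <<'E'
from mv import *
st(); C=cal('wrist'); grab('wrist','w2'); np.savez('w2.npz',*C)
E
```

```text
clock: 2.5
position: [0.4423, -0.0405, 0.0583]
tool_rot: [-1.203, 1.563, -2.779]
force: [-0.5, 0.4, 1.1]
grip_width: 0.0853
t2.50 p [ 0.4423 -0.0405  0.0583] axes x [-0.008 -0.003 -1.   ] y [ 1.    -0.005 -0.008] F [-0.5  0.4  1.1] g 0.0853 q [-0.28  0.62  0.31  2.2  -0.48  0.39  0.42]
other [179.72   0.69  -0.27]
t [ 0.0443  0.0023 -0.0007] w [-0.28  0.17  0.44]
t2.50 p [ 0.4423 -0.0405  0.0583] axes x [-0.008 -0.003 -1.   ] y [ 1.    -0.005 -0.008] F [-0.5  0.4  1.1] g 0.0853 q [-0.28  0.62  0.31  2.2  -0.48  0.39  0.42]
```

View pics/w2.png

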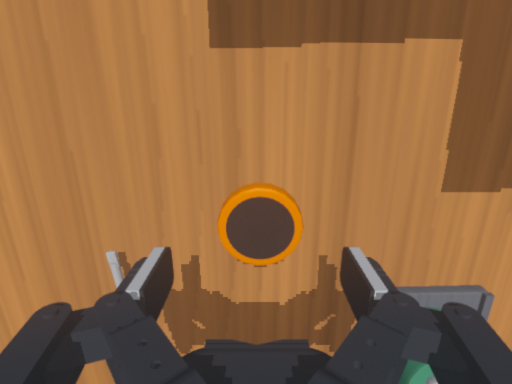

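```bash
python3 - <<'E'
from meas import *
z=np.load('w2.npz'); C=[z[k] for k in z]
im=cv2.imread('pics/w2.png')
a=cent(im,(205,175,315,262),dark); print('pad dark',a,onz(C,a[2][0],.014))
a=cent(im,(205,175,315,272),orange); print('pad or',a,onz(C,a[2][0],.011))
E
```

```text
pad dark (array([259.71057631, 227.74635845]), np.int32(3158), (array([259.74208069, 227.77595901]), (60.24931716918945, 66.41595458984375))) [ 0.44419182 -0.0399421   0.014     ]
pad or (array([259.67651195, 217.79699953]), np.int32(2133), (array([259.67601776, 223.87106705]), (82.65593719482422, 85.04800415039062))) [ 0.44416037 -0.03858362  0.011     ]
```

```bash
python3 -m creep '[{"wx":0,"wy":0.2,"wz":0.4,"tx":0.02,"ty":0.0023,"tz":-0.0005,"claw":0},{"wx":0,"wy":0.2,"wz":0.4,"tx":0.038,"ty":0.0023,"tz":-0.0005,"claw":0},{"wx":0,"wy":0.2,"wz":0.4,"tx":0.0443,"ty":0.0023,"tz":-0.0005,"claw":0},{"wx":0,"wy":0.2,"wz":0.4,"tx":0.0443,"ty":0.0023,"tz":-0.0005,"claw":0.1},{"wx":0,"wy":0.2,"wz":0.4,"tx":0.0443,"ty":0.0023,"tz":-0.0005,"claw":0.2}]' 40 && python3 mv.py 0.4442 -0.04 0.014 0
```

```text
clock: 3.05
position: [0.4457, -0.0403, 0.0166]
tool_rot: [1.793, 1.568, 0.218]
force: [-1.0, 0.1, -1.2]
grip_width: 0.0686
t3.05 p [ 0.4457 -0.0403  0.0166] axes x [ 0.003  0.001 -1.   ] y [ 1.    -0.005  0.003] F [-1.   0.1 -1.2] g 0.0686 q [-0.21  0.7   0.22  2.21 -0.53  0.28  0.46]
other [ 1.7971e+02 -2.3000e-01  5.0000e-02]
t [ 0.0026 -0.0015 -0.0003] w [-0.29 -0.03 -0.15]
```

```bash
python3 -m creep '[{"wx":0,"wy":0,"wz":0,"tx":0.0025,"ty":-0.0015,"tz":0,"claw":0.25},{"wx":0,"wy":0,"wz":0,"tx":0.0025,"ty":-0.0015,"tz":0,"claw":0.3},{"wx":0,"wy":0,"wz":0,"tx":0.0025,"ty":-0.0015,"tz":0,"claw":0.5},{"wx":0,"wy":0,"wz":0,"tx":0.0025,"ty":-0.0015,"tz":0,"claw":0.5},{"wx":0,"wy":0,"wz":0,"tx":0.0025,"ty":-0.0015,"tz":0,"claw":0.5}]' 40 && python3 mv.py
python3 - <<'E'
from mv import *
C=cal('wrist'); grab('wrist','w3'); np.savez('w3.npz',*C); st()
E
```

```text
clock: 3.55
position: [0.4443, -0.0402, 0.0147]
tool_rot: [1.879, 1.568, 0.303]
force: [-1.8, 0.4, 15.0]
grip_width: 0.0547
t3.55 p [ 0.4443 -0.0402  0.0147] axes x [ 0.003  0.001 -1.   ] y [ 1.    -0.005  0.003] F [-1.8  0.4 15. ] g 0.0547 q [-0.2   0.7   0.21  2.21 -0.53  0.28  0.47]
t3.60 p [ 0.4443 -0.0402  0.0147] axes x [ 0.003  0.001 -1.   ] y [ 1.    -0.005  0.003] F [-1.9  0.6 14.2] g 0.0546 q [-0.2   0.7   0.21  2.21 -0.53  0.28  0.47]
```

View pics/w3.png

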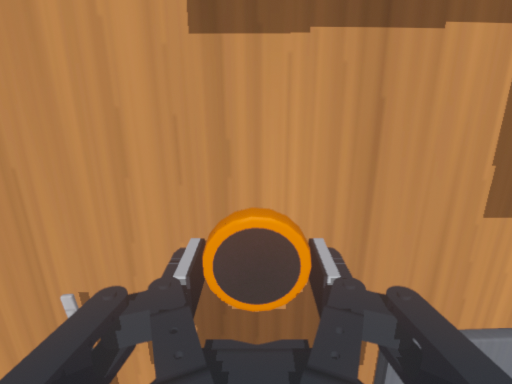

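```bash
python3 - <<'E'
from meas import *
from mv import *
z=np.load('w3.npz'); C=[z[k] for k in z]
im=cv2.imread('pics/w3.png')
a=cent(im,(200,215,312,315),lambda c: cv2.cvtColor(c,cv2.COLOR_BGR2GRAY)<75); print(a)
a=cent(im,(212,220,303,304),dark); print('pad dark',a,onz(C,a[2][0],.014),onz(C,a[0],.014))
E
python3 mv.py 0.5635 -0.132 0.15 1
```

```text
(array([256.18921588, 265.93008098]), np.int32(5063), (array([256.13415527, 265.92578888]), (74.5191421508789, 86.0888442993164)))
pad dark (array([256.18921588, 265.93008098]), np.int32(5063), (array([256.13415527, 265.92578888]), (74.5191421508789, 86.0888442993164))) [ 0.44428761 -0.03987918  0.014     ] [ 0.44431503 -0.03988182  0.014     ]
t3.60 p [ 0.4443 -0.0402  0.0147] axes x [ 0.003  0.001 -1.   ] y [ 1.    -0.005  0.003] F [-1.9  0.6 14.2] g 0.0546 q [-0.2   0.7   0.21  2.21 -0.53  0.28  0.47]
other [ 1.7871e+02 -2.7000e-01  8.0000e-02]
t [-0.135   0.12    0.0911] w [-1.29 -0.05 -0.17]
```

```bash
python3 mv.py 0.5635 -0.205 0.2 1; python3 -m creep '[{"wx":0,"wy":0,"wz":0,"tx":-0.02,"ty":0,"tz":0,"claw":0.5},{"wx":0,"wy":0,"wz":0,"tx":-0.06,"ty":0.005,"tz":0.005,"claw":0.5},{"wx":0,"wy":0,"wz":0,"tx":-0.1,"ty":0.015,"tz":0.02,"claw":0.5},{"wx":0,"wy":0,"wz":0,"tx":-0.14,"ty":0.035,"tz":0.045,"claw":0.5},{"wx":-0.6,"wy":0,"wz":0,"tx":-0.17,"ty":0.06,"tz":0.075,"claw":0.5},{"wx":-1,"wy":0,"wz":0,"tx":-0.185,"ty":0.085,"tz":0.11,"claw":0.5},{"wx":-1.3,"wy":0,"wz":-0.2,"tx":-0.185,"ty":0.108,"tz":0.14,"claw":0.5},{"wx":-1.3,"wy":0,"wz":-0.2,"tx":-0.185,"ty":0.12,"tz":0.16,"claw":0.5}]' 40; python3 -m creep '[{"wx":0,"wy":0,"wz":0,"tx":0,"ty":0,"tz":0.001,"claw":0.5},{"wx":0,"wy":0,"wz":0,"tx":0,"ty":0,"tz":0.001,"claw":0.5},{"wx":0,"wy":0,"wz":0,"tx":0,"ty":0,"tz":0.001,"claw":0.5}]' 40
python3 - <<'E'
from mv import *
C=cal('wrist'); st(); grab('wrist','w4'); np.savez('w4.npz',*C)
E
```

```text
t3.60 p [ 0.4443 -0.0402  0.0147] axes x [ 0.003  0.001 -1.   ] y [ 1.    -0.005  0.003] F [-1.9  0.6 14.2] g 0.0546 q [-0.2   0.7   0.21  2.21 -0.53  0.28  0.47]
other [ 1.7871e+02 -2.7000e-01  8.0000e-02]
t [-0.1851  0.1205  0.1641] w [-1.29 -0.05 -0.17]
clock: 4.4
position: [0.5643, -0.2031, 0.2007]
tool_rot: [1.589, 1.57, 0.035]
force: [0.1, 1.0, -1.2]
grip_width: 0.0544
clock: 4.7
position: [0.5639, -0.2032, 0.2006]
tool_rot: [2.609, 1.57, 1.056]
force: [-1.1, 0.5, -0.4]
grip_width: 0.055
t4.70 p [ 0.5639 -0.2032  0.2006] axes x [ 0.     0.001 -1.   ] y [1.    0.018 0.   ] F [-1.1  0.5 -0.4] g 0.0550 q [-0.08  0.59  0.49  1.74 -0.34  0.9   0.57]
```

View pics/w4.png

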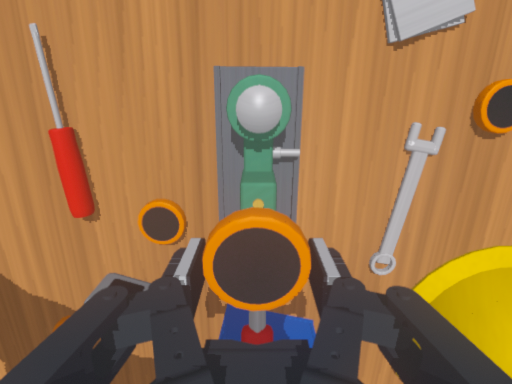

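```bash
python3 - <<'E'
from meas import *
z=np.load('w4.npz'); C=[z[k] for k in z]
im=cv2.imread('pics/w4.png')
a=cent(im,(233,82,287,136),steel); print('dome',a,onz(C,a[2][0],.0644),onz(C,a[0],.0644))
# dome silhouette plane rim
green=hsvm((50,60,30),(90,255,255))
a=cent(im,(220,70,295,142),lambda c: green(c)|steel(c)&False); print('housing',a,onz(C,a[2][0],.052))
# plate corners
P=[onz(C,p,.010) for p in ((218,67),(302,67),(299,215),(218,215))]; print(np.round(P,4))
a=cent(im,(240,170,278,207),green); print(a)
print([onz(C,p,.074).round(4).tolist() for p in ((247,168),(272,168),(241,205),(276,205))])
cv2.imwrite('pics/w4c.png',cv2.resize(im[55:225,190:330],None,fx=3.5,fy=3.5,interpolation=cv2.INTER_CUBIC))
E
```

```text
dome (array([258.52673493, 108.79806598]), np.int32(1758), (array([258.50362206, 108.85439491]), (46.274993896484375, 48.1190185546875))) [ 0.56461731 -0.13273664  0.0644    ] [ 0.56463637 -0.13268917  0.0644    ]
housing (array([258.25776965, 106.94332724]), np.int32(1641), (array([258.28598404, 108.71612549]), (64.0854721069336, 69.8690185546875))) [ 0.56451983 -0.13309449  0.052     ]
[[ 0.5236 -0.0948  0.01  ]
 [ 0.608  -0.0933  0.01  ]
 [ 0.6149 -0.2537  0.01  ]
 [ 0.5201 -0.2554  0.01  ]]
(array([257.71500843, 187.32209106]), np.int32(1186), (array([257.87110901, 192.85207558]), (36.25133514404297, 76.28050231933594)))
[[0.5554, -0.1831, 0.074], [0.5775, -0.1827, 0.074], [0.5501, -0.2182, 0.074], [0.5824, -0.2176, 0.074]]
```

View pics/w4c.png

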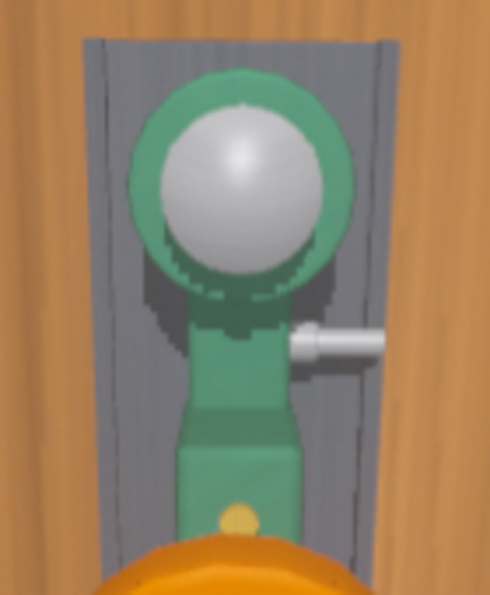

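```bash
python3 - <<'E'
from meas import *
z=np.load('w4.npz'); C=[z[k] for k in z]
im=cv2.imread('pics/w4.png')
a=cent(im,(212,220,303,304),dark); print('pad dark',a,onz(C,a[2][0],.1999))
E
python3 mv.py 0.5642 -0.133 0.1 1; python3 mv.py 0.5642 -0.133 0.088 1
```

```text
pad dark (array([256.11838192, 265.66726155]), np.int32(5043), (array([256.10848236, 265.71326065]), (74.365234375, 86.02662658691406))) [ 0.5638227  -0.20281047  0.1999    ]
t4.75 p [ 0.564  -0.203   0.2007] axes x [ 0.001  0.001 -1.   ] y [1.    0.018 0.001] F [0.2 0.3 0.5] g 0.0543 q [-0.08  0.59  0.49  1.74 -0.34  0.9   0.57]
other [-1.7996e+02  6.0000e-02 -6.0000e-02]
t [ 0.1008  0.0014 -0.0699] w [ 0.04 -0.04 -0.04]
t4.75 p [ 0.564  -0.203   0.2007] axes x [ 0.001  0.001 -1.   ] y [1.    0.018 0.001] F [0.2 0.3 0.5] g 0.0543 q [-0.08  0.59  0.49  1.74 -0.34  0.9   0.57]
other [-1.7996e+02  6.0000e-02 -6.0000e-02]
t [ 0.1128  0.0014 -0.0699] w [ 0.04 -0.04 -0.04]
```

```bash
python3 -m creep '[{"wx":0,"wy":0,"wz":0,"tx":0.01,"ty":0.001,"tz":-0.03,"claw":0.5},{"wx":0,"wy":0,"wz":0,"tx":0.03,"ty":0.0018,"tz":-0.06,"claw":0.5},{"wx":0,"wy":0,"wz":0,"tx":0.065,"ty":0.0018,"tz":-0.07,"claw":0.5},{"wx":0,"wy":0,"wz":0,"tx":0.09,"ty":0.0018,"tz":-0.07,"claw":0.5},{"wx":0,"wy":0,"wz":0,"tx":0.1,"ty":0.0018,"tz":-0.07,"claw":0.5},{"wx":0,"wy":0,"wz":0,"tx":0.1,"ty":0.0018,"tz":-0.07,"claw":0.5},{"wx":0,"wy":0,"wz":0,"tx":0.1,"ty":0.0018,"tz":-0.07,"claw":0.5}]' 40; python3 mv.py 0.5646 -0.1331 0.087 1
python3 - <<'E'
from mv import *
grab('scene','s5'); im=cv2.imread('pics/s5.png'); cv2.imwrite('pics/s5c.png',cv2.resize(im[130:280,130:330],None,fx=4,fy=4,interpolation=cv2.INTER_CUBIC))
E
```

```text
clock: 5.45
position: [0.5649, -0.1333, 0.1018]
tool_rot: [1.799, 1.569, 0.246]
force: [0.2, 0.1, -0.4]
grip_width: 0.0545
t5.45 p [ 0.5649 -0.1333  0.1018] axes x [ 0.002  0.    -1.   ] y [1.    0.018 0.002] F [ 0.2  0.1 -0.4] g 0.0545 q [-0.15  0.69  0.41  1.85 -0.42  0.69  0.52]
other [-1.7999e+02  1.5000e-01 -3.0000e-02]
t [ 0.0148 -0.0004 -0.0002] w [ 0.01 -0.02 -0.1 ]
```

View pics/s5c.png

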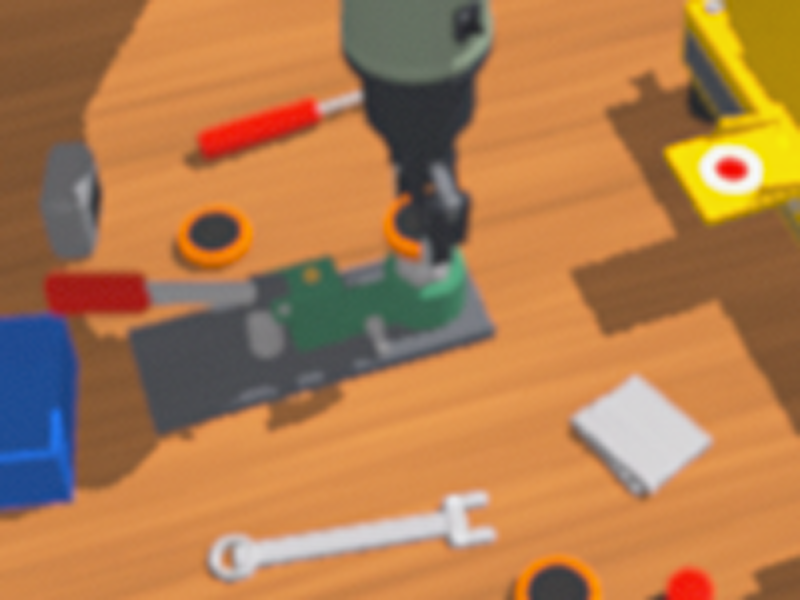

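```bash
python3 -m creep '[{"wx":0,"wy":0,"wz":-0.1,"tx":0.006,"ty":-0.0003,"tz":-0.0002,"claw":0.5},{"wx":0,"wy":0,"wz":-0.1,"tx":0.011,"ty":-0.0003,"tz":-0.0002,"claw":0.5},{"wx":0,"wy":0,"wz":-0.1,"tx":0.0135,"ty":-0.0003,"tz":-0.0002,"claw":0.5},{"wx":0,"wy":0,"wz":-0.1,"tx":0.0145,"ty":-0.0003,"tz":-0.0002,"claw":0.5},{"wx":0,"wy":0,"wz":-0.1,"tx":0.0145,"ty":-0.0003,"tz":-0.0002,"claw":0.5}]' 40; python3 mv.py 0.5646 -0.1331 0.087 1
```

```text
clock: 6.0
position: [0.5648, -0.1332, 0.0874]
tool_rot: [2.581, 1.57, 1.028]
force: [-0.6, -0.1, -0.5]
grip_width: 0.0543
t6.00 p [ 0.5648 -0.1332  0.0874] axes x [ 0.  0. -1.] y [1.    0.018 0.   ] F [-0.6 -0.1 -0.5] g 0.0543 q [-0.14  0.71  0.4   1.85 -0.43  0.66  0.53]
other [-1.7999e+02  2.0000e-02 -3.0000e-02]
t [ 0.0004 -0.0002 -0.0001] w [ 0.01 -0.02 -0.01]
```

```bash
python3 -m creep '[{"wx":0,"wy":0,"wz":0,"tx":0.0008,"ty":-0.0002,"tz":0,"claw":0.5},{"wx":0,"wy":0,"wz":0,"tx":0.0012,"ty":-0.0002,"tz":0,"claw":0.5},{"wx":0,"wy":0,"wz":0,"tx":0.0012,"ty":-0.0002,"tz":0,"claw":0.5}]' 40; python3 mv.py
```

```text
clock: 6.3
position: [0.5648, -0.1333, 0.0866]
tool_rot: [2.006, 1.57, 0.453]
force: [-0.8, 0.4, 5.8]
grip_width: 0.0542
t6.30 p [ 0.5648 -0.1333  0.0866] axes x [ 0.001  0.    -1.   ] y [1.    0.018 0.001] F [-0.8  0.4  5.8] g 0.0542 q [-0.14  0.71  0.4   1.86 -0.43  0.66  0.53]
```

```bash
python3 -m creep '[{"wx":0,"wy":0,"wz":0,"tx":0,"ty":0,"tz":0,"claw":0.5},{"wx":0,"wy":0,"wz":0,"tx":0,"ty":0,"tz":0,"claw":0.33},{"wx":0,"wy":0,"wz":0,"tx":0,"ty":0,"tz":0,"claw":0.28},{"wx":0,"wy":0,"wz":0,"tx":0,"ty":0,"tz":0,"claw":0.15},{"wx":0,"wy":0,"wz":0,"tx":0,"ty":0,"tz":0,"claw":0},{"wx":0,"wy":0,"wz":0,"tx":0,"ty":0,"tz":0,"claw":0},{"wx":0,"wy":0,"wz":0,"tx":0,"ty":0,"tz":0,"claw":0}]' 20; python3 - <<'E'
from mv import *
st();C=cal('wrist'); grab('wrist','w6'); np.savez('w6.npz',*C)
E
```

```text
clock: 7.0
position: [0.5648, -0.1333, 0.0866]
tool_rot: [2.047, 1.57, 0.494]
force: [-0.0, 1.0, 0.0]
grip_width: 0.0857
t7.00 p [ 0.5648 -0.1333  0.0866] axes x [ 0.001  0.    -1.   ] y [1.    0.017 0.001] F [-0.  1.  0.] g 0.0857 q [-0.14  0.71  0.4   1.86 -0.43  0.66  0.53]
```

View pics/w6.png

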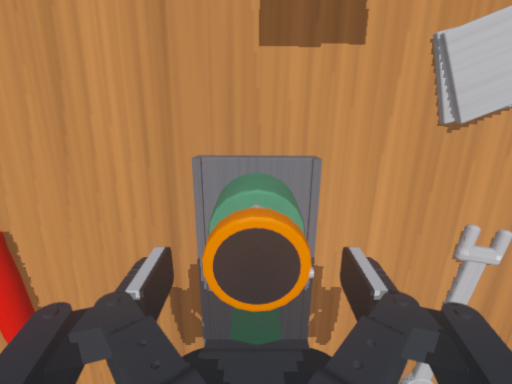

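```bash
python3 - <<'E'
from meas import *
z=np.load('w6.npz'); C=[z[k] for k in z]
im=cv2.imread('pics/w6.png')
a=cent(im,(212,220,303,304),dark); print('pad dark',a,onz(C,a[2][0],.086))
E
python3 mv.py 0.566 -0.219 0.13 1; python3 -m creep '[{"wx":0,"wy":0,"wz":0,"tx":-0.015,"ty":0,"tz":0,"claw":0},{"wx":0,"wy":0,"wz":0,"tx":-0.04,"ty":0,"tz":0,"claw":0},{"wx":0,"wy":0,"wz":0,"tx":-0.06,"ty":0,"tz":0.01,"claw":0},{"wx":0,"wy":0,"wz":0,"tx":-0.065,"ty":-0.001,"tz":0.04,"claw":0},{"wx":0,"wy":0,"wz":0,"tx":-0.065,"ty":-0.001,"tz":0.07,"claw":0},{"wx":0,"wy":0,"wz":0,"tx":-0.065,"ty":0,"tz":0.086,"claw":0},{"wx":0,"wy":0,"wz":0,"tx":-0.065,"ty":0,"tz":0.086,"claw":0}]' 20; python3 - <<'E'
from mv import *
st();C=cal('wrist'); grab('wrist','w7'); np.savez('w7.npz',*C)
E
```

```text
pad dark (array([256.23966128, 265.92063805]), np.int32(5078), (array([256.20576096, 265.88079834]), (74.79804992675781, 86.08721923828125))) [ 0.56474611 -0.13285716  0.086     ]
t7.05 p [ 0.5648 -0.1332  0.0866] axes x [ 0.001  0.    -1.   ] y [1.    0.018 0.001] F [-0.3  0.1 -0.1] g 0.0852 q [-0.14  0.71  0.4   1.86 -0.43  0.66  0.53]
other [-1.7999e+02  7.0000e-02 -4.0000e-02]
t [-0.0434 -0.0002  0.0858] w [ 0.01 -0.02 -0.04]
clock: 7.75
position: [0.5659, -0.2216, 0.1523]
tool_rot: [1.095, 1.569, -0.461]
force: [-0.2, 0.4, 0.5]
grip_width: 0.0852
t7.75 p [ 0.5659 -0.2216  0.1523] axes x [ 0.001 -0.001 -1.   ] y [1.    0.015 0.001] F [-0.2  0.4  0.5] g 0.0852 q [-0.03  0.66  0.45  1.75 -0.37  0.82  0.62]
```

View pics/w7.png

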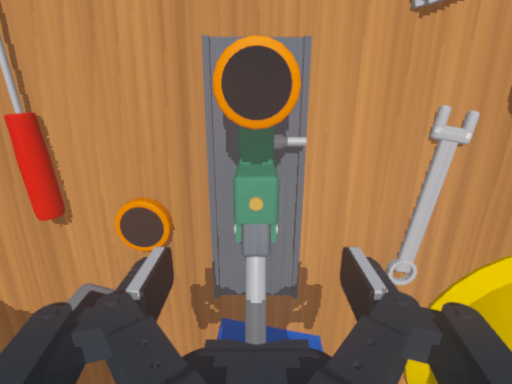

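```bash
python3 - <<'E'
from meas import *
z=np.load('w7.npz'); C=[z[k] for k in z]
im=cv2.imread('pics/w7.png')
a=cent(im,(200,30,310,130),dark); print('pad',a,onz(C,a[2][0],.086))
print('block',[onz(C,p,.074).round(4).tolist() for p in ((236,174),(276,174),(235,222),(279,222))])
y=cent(im,(245,194,268,214),hsvm((15,80,120),(30,255,255))); print('yellow',y,onz(C,y[0],.075))
print('plate',[onz(C,p,.010).round(4).tolist() for p in ((205,38),(309,38),(214,296),(296,296))])
E
python3 mv.py 0.566 -0.219 0.06 1
```

```text
pad (array([256.21735849,  82.34867925]), np.int32(3975), (array([256.26847839,  82.42388916]), (69.01445007324219, 73.00704956054688))) [ 0.56473643 -0.13276766  0.086     ]
block [[0.551, -0.1946, 0.074], [0.5799, -0.1942, 0.074], [0.55, -0.2323, 0.074], [0.5835, -0.2318, 0.074]]
yellow (array([255.79113924, 203.53164557]), np.int32(158), (array([255.79808521, 203.5288496 ]), (13.676191329956055, 13.984752655029297))) [ 0.56561804 -0.2167059   0.075     ]
plate [[0.5218, -0.0953, 0.01], [0.608, -0.094, 0.01], [0.5216, -0.3499, 0.01], [0.6116, -0.3486, 0.01]]
t7.80 p [ 0.5661 -0.2198  0.1519] axes x [ 0.001  0.    -1.   ] y [1.    0.016 0.001] F [-0.2  1.  -0.2] g 0.0852 q [-0.03  0.66  0.45  1.75 -0.37  0.82  0.62]
other [ 1.7992e+02 -8.0000e-02  3.0000e-02]
t [ 0.0919 -0.0002 -0.0008] w [-0.08 -0.02 -0.05]
```

```bash
python3 -m creep '[{"wx":0.3,"wy":0,"wz":0,"tx":0.02,"ty":-0.0005,"tz":-0.001,"claw":0},{"wx":0.3,"wy":0,"wz":0,"tx":0.05,"ty":-0.0005,"tz":-0.001,"claw":0},{"wx":0.3,"wy":0,"wz":0,"tx":0.075,"ty":-0.0005,"tz":-0.001,"claw":0},{"wx":0.3,"wy":0,"wz":0,"tx":0.09,"ty":-0.0005,"tz":-0.001,"claw":0},{"wx":0.3,"wy":0,"wz":0,"tx":0.092,"ty":-0.0005,"tz":-0.001,"claw":0.2},{"wx":0.3,"wy":0,"wz":0,"tx":0.092,"ty":-0.0005,"tz":-0.001,"claw":0.4},{"wx":0.3,"wy":0,"wz":0,"tx":0.092,"ty":-0.0005,"tz":-0.001,"claw":0.45}]' 30; python3 mv.py 0.5657 -0.2185 0.06 0.6
```

```text
clock: 8.5
position: [0.5663, -0.2188, 0.0611]
tool_rot: [1.579, 1.569, 0.019]
force: [0.6, -0.2, 0.7]
grip_width: 0.0467
t8.50 p [ 0.5663 -0.2188  0.0611] axes x [ 0.002  0.    -1.   ] y [1.    0.011 0.002] F [ 0.6 -0.2  0.7] g 0.0467 q [ 0.02  0.78  0.38  1.79 -0.44  0.65  0.66]
other [-179.97    0.2    -0.  ]
t [ 0.0011 -0.0006 -0.0003] w [ 0.03 -0.   -0.13]
```

Centred on the block; close slowly and grip.

```bash
python3 -m creep '[{"wx":0,"wy":0,"wz":-0.1,"tx":0.001,"ty":-0.0006,"tz":0,"claw":0.5},{"wx":0,"wy":0,"wz":-0.1,"tx":0.001,"ty":-0.0006,"tz":0,"claw":0.54},{"wx":0,"wy":0,"wz":-0.1,"tx":0.001,"ty":-0.0006,"tz":0,"claw":0.57},{"wx":0,"wy":0,"wz":-0.1,"tx":0.001,"ty":-0.0006,"tz":0,"claw":0.6},{"wx":0,"wy":0,"wz":-0.1,"tx":0.001,"ty":-0.0006,"tz":0,"claw":0.8},{"wx":0,"wy":0,"wz":-0.1,"tx":0.001,"ty":-0.0006,"tz":0,"claw":0.8}]' 30; python3 -m creep '[{"wx":0,"wy":0,"wz":0,"tx":0,"ty":0,"tz":0,"claw":0.8},{"wx":0,"wy":0,"wz":0,"tx":0,"ty":0,"tz":0,"claw":0.8}]' 60;  python3 - <<'E'
from mv import *
st();C=cal('wrist'); grab('wrist','w8'); np.savez('w8.npz',*C)
E
```

```text
clock: 9.1
position: [0.5656, -0.2189, 0.0603]
tool_rot: [1.951, 1.57, 0.391]
force: [-2.9, 1.1, 5.4]
grip_width: 0.0335
clock: 9.3
position: [0.5655, -0.2189, 0.0604]
tool_rot: [2.176, 1.57, 0.616]
force: [-1.9, -0.2, 4.0]
grip_width: 0.0329
t9.30 p [ 0.5655 -0.2189  0.0604] axes x [ 0.  0. -1.] y [1.    0.011 0.   ] F [-1.9 -0.2  4. ] g 0.0329 q [ 0.02  0.78  0.38  1.79 -0.44  0.65  0.66]
```

View pics/w8.png

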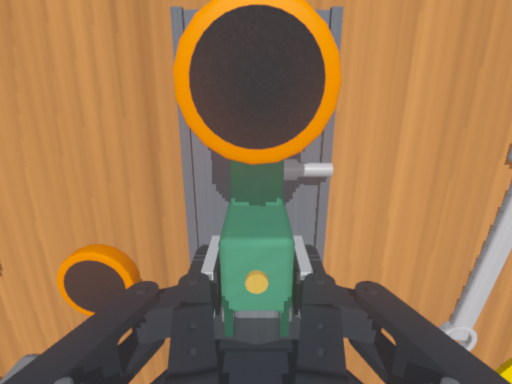

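```bash
python3 -m creep '[{"wx":0,"wy":0,"wz":0,"tx":0,"ty":0.0003,"tz":-0.002,"claw":0.8},{"wx":0,"wy":0,"wz":0,"tx":0,"ty":0.001,"tz":-0.007,"claw":0.8},{"wx":0,"wy":0,"wz":0,"tx":0,"ty":0.002,"tz":-0.014,"claw":0.8},{"wx":0,"wy":0,"wz":0,"tx":0,"ty":0.0033,"tz":-0.023,"claw":0.8},{"wx":0,"wy":0,"wz":0,"tx":0,"ty":0.0047,"tz":-0.032,"claw":0.8},{"wx":0,"wy":0,"wz":0,"tx":0,"ty":0.0058,"tz":-0.039,"claw":0.8},{"wx":0,"wy":0,"wz":0,"tx":0,"ty":0.0065,"tz":-0.043,"claw":0.8},{"wx":0,"wy":0,"wz":0,"tx":0,"ty":0.0067,"tz":-0.045,"claw":0.8}]' 60;  python3 - <<'E'
from mv import *
st();C=cal('wrist'); im=grab('wrist','w9'); np.savez('w9.npz',*C)
from meas import *
a=cent(im,(150,0,345,165),dark); print('pad',a,onz(C,a[2][0],.086))
E
```

```text
clock: 10.15
position: [0.5718, -0.174, 0.0604]
tool_rot: [0.732, 1.57, -0.828]
force: [-1.2, -5.0, 0.3]
grip_width: 0.0332
t10.15 p [ 0.5718 -0.174   0.0604] axes x [ 0.001 -0.001 -1.   ] y [1.    0.011 0.001] F [-1.2 -5.   0.3] g 0.0332 q [-0.06  0.77  0.38  1.81 -0.45  0.64  0.6 ]
pad (array([257.09022656,  76.56129161]), np.int32(15051), (array([257.09437561,  76.55501556]), (134.03738403320312, 142.8175811767578))) [ 0.57116988 -0.08725286  0.086     ]
```

View pics/w9.png

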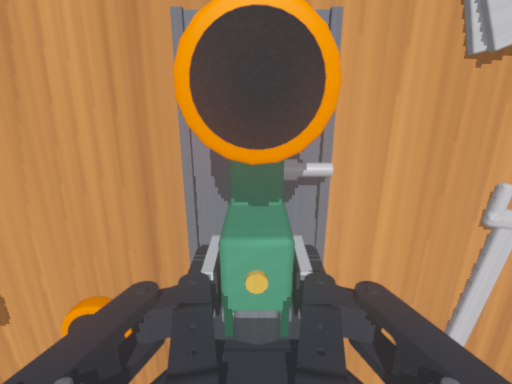

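Sliding works and the pad holds still at about (257,76) in the wrist view. Continue, somewhat faster.

```bash
python3 -m creep '[{"wx":0,"wy":0,"wz":0,"tx":0,"ty":0.0004,"tz":-0.003,"claw":0.8},{"wx":0,"wy":0,"wz":0,"tx":0,"ty":0.0013,"tz":-0.01,"claw":0.8},{"wx":0,"wy":0,"wz":0,"tx":0,"ty":0.0028,"tz":-0.02,"claw":0.8},{"wx":0,"wy":0,"wz":0,"tx":0,"ty":0.0045,"tz":-0.032,"claw":0.8},{"wx":0,"wy":0,"wz":0,"tx":0,"ty":0.0062,"tz":-0.044,"claw":0.8},{"wx":0,"wy":0,"wz":0,"tx":0,"ty":0.0076,"tz":-0.054,"claw":0.8},{"wx":0,"wy":0,"wz":0,"tx":0,"ty":0.0087,"tz":-0.061,"claw":0.8},{"wx":0,"wy":0,"wz":0,"tx":0,"ty":0.009,"tz":-0.064,"claw":0.8}]' 60;python3 -m creep '[{"wx":0,"wy":0,"wz":0,"tx":0,"ty":0.0004,"tz":-0.003,"claw":0.8},{"wx":0,"wy":0,"wz":0,"tx":0,"ty":0.0013,"tz":-0.01,"claw":0.8},{"wx":0,"wy":0,"wz":0,"tx":0,"ty":0.0028,"tz":-0.02,"claw":0.8},{"wx":0,"wy":0,"wz":0,"tx":0,"ty":0.0045,"tz":-0.032,"claw":0.8},{"wx":0,"wy":0,"wz":0,"tx":0,"ty":0.0062,"tz":-0.044,"claw":0.8},{"wx":0,"wy":0,"wz":0,"tx":0,"ty":0.0074,"tz":-0.053,"claw":0.8},{"wx":0,"wy":0,"wz":0,"tx":0,"ty":0.008,"tz":-0.058,"claw":0.8},{"wx":0,"wy":0,"wz":0,"tx":0,"ty":0.0085,"tz":-0.06,"claw":0.8}]' 60;  python3 - <<'E'
from mv import *
st();C=cal('wrist'); im=grab('wrist','w10'); np.savez('w10.npz',*C)
grab('scene','s10')
from meas import *
a=cent(im,(150,0,345,165),dark); print('pad',a,onz(C,a[2][0],.086))
E
```

```text
clock: 11.0
position: [0.5802, -0.1095, 0.0604]
tool_rot: [0.65, 1.57, -0.91]
force: [-1.0, -6.0, -0.2]
grip_width: 0.0332
clock: 11.8
position: [0.588, -0.0496, 0.0604]
tool_rot: [0.354, 1.569, -1.205]
force: [-1.0, -7.3, 3.1]
grip_width: 0.0332
t11.80 p [ 0.588  -0.0496  0.0604] axes x [ 0.001 -0.001 -1.   ] y [1.    0.011 0.001] F [-1.  -7.3  3.1] g 0.0332 q [-0.29  0.77  0.4   1.84 -0.48  0.63  0.41]
pad (array([257.10302949,  76.97851328]), np.int32(14986), (array([257.01309967,  76.076828  ]), (135.48582458496094, 142.77545166015625))) [0.58728704 0.03723861 0.086     ]
```

View pics/w10.png

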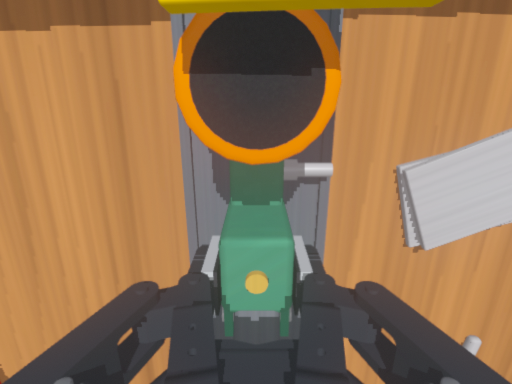

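View pics/s10.png

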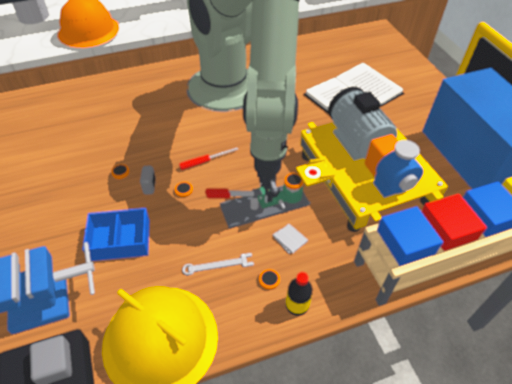

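```bash
python3 - <<'E'
from meas import *
z=np.load('w10.npz'); C=[z[k] for k in z]
print([onz(C,p,zz).round(4).tolist() for zz in (.098,.108) for p in ((165,11),(440,3))])
E
python3 -m creep '[{"wx":0,"wy":0,"wz":0,"tx":0,"ty":0.0003,"tz":-0.002,"claw":0.8},{"wx":0,"wy":0,"wz":0,"tx":0,"ty":0.001,"tz":-0.006,"claw":0.8},{"wx":0,"wy":0,"wz":0,"tx":0,"ty":0.002,"tz":-0.012,"claw":0.8},{"wx":0,"wy":0,"wz":0,"tx":0,"ty":0.0035,"tz":-0.02,"claw":0.8},{"wx":0,"wy":0,"wz":0,"tx":0,"ty":0.005,"tz":-0.028,"claw":0.8},{"wx":0,"wy":0,"wz":0,"tx":0,"ty":0.006,"tz":-0.035,"claw":0.8},{"wx":0,"wy":0,"wz":0,"tx":0,"ty":0.007,"tz":-0.039,"claw":0.8},{"wx":0,"wy":0,"wz":0,"tx":0,"ty":0.007,"tz":-0.04,"claw":0.8}]' 60;  python3 - <<'E'
from mv import *
st();C=cal('wrist'); im=grab('wrist','w11'); np.savez('w11.npz',*C)
from meas import *
E
```

```text
[[0.5625, 0.0527, 0.098], [0.6359, 0.0557, 0.098], [0.5653, 0.0502, 0.108], [0.6304, 0.053, 0.108]]
clock: 12.7
position: [0.5947, -0.0097, 0.0604]
tool_rot: [0.434, 1.569, -1.126]
force: [-0.1, -6.8, 1.1]
grip_width: 0.0331
t12.70 p [ 0.5947 -0.0097  0.0604] axes x [ 0.001 -0.002 -1.   ] y [1.    0.011 0.001] F [-0.1 -6.8  1.1] g 0.0331 q [-0.36  0.78  0.41  1.82 -0.48  0.64  0.35]
```

View pics/w11.png

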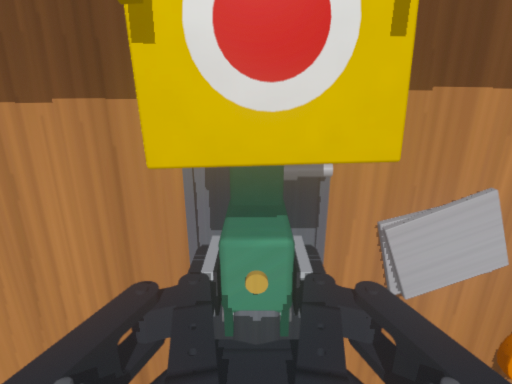

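```bash
cat > spot.py <<'E'
from meas import *
import sys
def spot(tag,box,edge=None,zb=.108):
    z=np.load(tag+'.npz'); C=[z[k] for k in z]; im=cv2.imread('pics/%s.png'%tag)
    x0,y0,x1,y1=box; c=im[y0:y1,x0:x1]
    out=[]
    hs=cv2.cvtColor(c,cv2.COLOR_BGR2HSV)
    for nm,m in (('red',red(c)),('ring',red(c)|(cv2.inRange(hs,(0,0,170),(180,60,255))>0))):
        m=m.astype(np.uint8); n,l,s,_=cv2.connectedComponentsWithStats(m); i=1+np.argmax(s[1:,4])
        cs,_=cv2.findContours((l==i).astype(np.uint8),0,1); h=cv2.convexHull(max(cs,key=len))[:,0].astype(float)+[x0,y0]
        h=h[(h[:,1]>2)]
        # cast to plane, LSQ circle
        P=np.array([onz(C,p,zb)[:2] for p in h])
        A=np.c_[2*P,np.ones(len(P))]; b=(P**2).sum(1); s_=np.linalg.lstsq(A,b,rcond=None)[0]
        r=np.sqrt(s_[2]+s_[0]**2+s_[1]**2); print(nm,len(P),s_[:2].round(4),'r',r.round(4))
    return C
if __name__=='__main__':
    C=spot('w11',(170,0,380,125))
    e=[onz(C,p,.108)[:2] for p in ((148,167),(400,161))]; print(np.round(e,4))
    m=(e[0]+e[1])/2; d=(e[1]-e[0])/np.linalg.norm(e[1]-e[0]); n=np.array([-d[1],d[0]]); print('len',np.linalg.norm(e[1]-e[0]),'yaw',np.degrees(np.arctan2(d[1],d[0])),'lift by edge',m+.035*n)
E
python3 spot.py
```

```text
red 31 [0.5972 0.0888] r 0.0139
ring 33 [0.5972 0.0887] r 0.0212
[[0.5642 0.0522]
 [0.6334 0.0547]]
len 0.06928871220084998 yaw 2.0409187070794768 lift by edge [0.59757189 0.08845395]
```

```bash
python3 -m creep '[{"wx":0,"wy":0,"wz":0,"tx":0,"ty":0.0006,"tz":-0.0025,"claw":0.8},{"wx":0,"wy":0,"wz":0,"tx":0,"ty":0.0015,"tz":-0.0055,"claw":0.8},{"wx":0,"wy":0,"wz":0,"tx":0,"ty":0.0023,"tz":-0.0085,"claw":0.8},{"wx":0,"wy":0,"wz":0,"tx":0,"ty":0.003,"tz":-0.011,"claw":0.8},{"wx":0,"wy":0,"wz":0,"tx":0,"ty":0.0032,"tz":-0.0122,"claw":0.8},{"wx":0,"wy":0,"wz":0,"tx":0,"ty":0.0032,"tz":-0.0122,"claw":0.8}]' 60;  python3 - <<'E'
from mv import *
st();C=cal('wrist'); im=grab('wrist','w12'); np.savez('w12.npz',*C)
from spot import *
spot('w12',(170,0,380,140))
E
```

```text
clock: 13.35
position: [0.5976, 0.0021, 0.0604]
tool_rot: [0.299, 1.569, -1.262]
force: [-0.9, -5.4, 2.4]
grip_width: 0.0328
t13.35 p [0.5976 0.0021 0.0604] axes x [ 0.001 -0.002 -1.   ] y [1.    0.01  0.001] F [-0.9 -5.4  2.4] g 0.0328 q [-0.38  0.78  0.41  1.82 -0.48  0.65  0.33]
red 52 [0.5972 0.0886] r 0.0138
ring 36 [0.5971 0.0886] r 0.0212
```

View pics/w12.png

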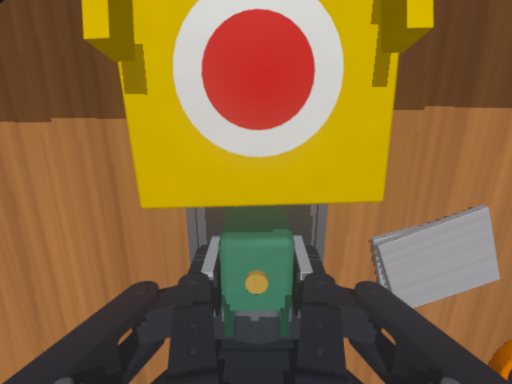

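```bash
python3 -m creep '[{"wx":0,"wy":0,"wz":0,"tx":0,"ty":0.0003,"tz":-0.0005,"claw":0.5},{"wx":0,"wy":0,"wz":0,"tx":0,"ty":0.0,"tz":0,"claw":0.3},{"wx":0,"wy":0,"wz":0,"tx":0,"ty":0,"tz":0,"claw":0.1},{"wx":0,"wy":0,"wz":0,"tx":0,"ty":0,"tz":0,"claw":0.1},{"wx":0,"wy":0,"wz":0,"tx":-0.02,"ty":0,"tz":0,"claw":0.1},{"wx":0,"wy":0,"wz":0,"tx":-0.06,"ty":0,"tz":0,"claw":0.1},{"wx":0,"wy":0,"wz":0,"tx":-0.1,"ty":0,"tz":0,"claw":0.1},{"wx":0,"wy":0,"wz":0,"tx":-0.14,"ty":0,"tz":0,"claw":0.5}]' 40; python3 mv.py 0.599 -0.136 0.2 0.6;  python3 - <<'E'
from mv import *
C=cal('wrist'); im=grab('wrist','w13'); np.savez('w13.npz',*C)
grab('scene','s13'); im=cv2.imread('pics/s13.png'); cv2.imwrite('pics/s13c.png',cv2.resize(im[110:260,190:390],None,fx=4,fy=4,interpolation=cv2.INTER_CUBIC))
E
```

```text
clock: 14.2
position: [0.5973, 0.0024, 0.2019]
tool_rot: [0.199, 1.569, -1.361]
force: [0.1, 0.3, 0.5]
grip_width: 0.0639
t14.20 p [0.5973 0.0024 0.2019] axes x [ 0.    -0.002 -1.   ] y [1.   0.01 0.  ] F [0.1 0.3 0.5] g 0.0639 q [-0.47  0.59  0.54  1.74 -0.37  0.91  0.24]
other [ 1.7999e+02 -3.0000e-02 -1.6000e-01]
t [0.0022 0.0003 0.1384] w [-0.01  0.1  -0.02]
```

View pics/w13.png

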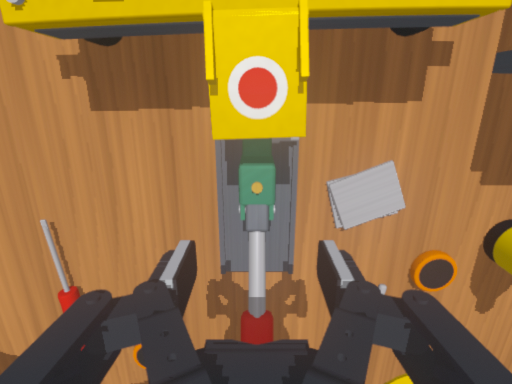

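View pics/s13c.png

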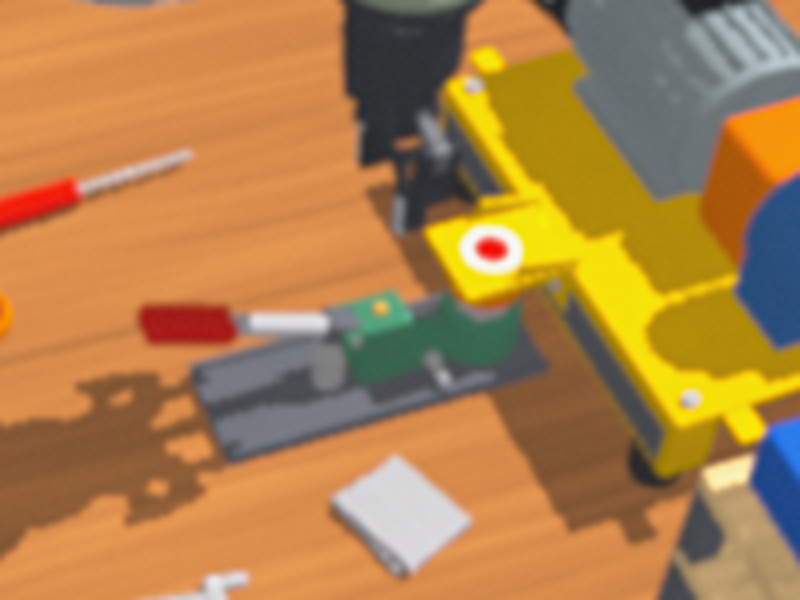

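```bash
python3 - <<'E'
from spot import *
C=spot('w13',(220,50,295,122))
im=cv2.imread('pics/w13.png')
y=cent(im,(247,178,268,198),hsvm((15,80,120),(30,255,255))); s=onz(C,y[0],.075); print('screw',y[:2],s,'saddle est',s[:2]+[-.0009,.0839])
print('plate rear corners',[onz(C,p,.010).round(4).tolist() for p in ((220,271),(293,271))])
r=cent(im,(235,305,280,345),red); print('grip',onz(C,(257,312),.110))
E
```

```text
red 24 [0.5971 0.0887] r 0.013
ring 35 [0.5972 0.0886] r 0.0209
screw (array([256.74074074, 187.39814815]), np.int32(108)) [0.5977497  0.00423134 0.075     ] saddle est [0.5968497  0.08813134]
plate rear corners [[0.553, -0.1268, 0.01], [0.6449, -0.1259, 0.01]]
grip [ 0.59911314 -0.10378683  0.11      ]
```

```bash
python3 -m creep '[{"wx":0,"wy":0,"wz":0,"tx":0,"ty":0,"tz":0.02,"claw":0.8},{"wx":0,"wy":0,"wz":0,"tx":0,"ty":0,"tz":0.06,"claw":1},{"wx":0,"wy":0.1,"wz":0,"tx":0,"ty":0.0003,"tz":0.1,"claw":1},{"wx":0,"wy":0.1,"wz":0,"tx":0.01,"ty":0.0003,"tz":0.13,"claw":1},{"wx":0,"wy":0.1,"wz":0,"tx":0.02,"ty":0.0003,"tz":0.1384,"claw":1},{"wx":0,"wy":0.1,"wz":0,"tx":0.03,"ty":0.0003,"tz":0.1384,"claw":1},{"wx":0,"wy":0.1,"wz":0,"tx":0.03,"ty":0.0003,"tz":0.1384,"claw":1}]' 40;  python3 - <<'E'
from mv import *
st();C=cal('wrist'); im=grab('wrist','w14'); np.savez('w14.npz',*C)
grab('scene','s14'); im=cv2.imread('pics/s14.png'); cv2.imwrite('pics/s14c.png',cv2.resize(im[110:260,190:390],None,fx=4,fy=4,interpolation=cv2.INTER_CUBIC))
E
```

```text
clock: 15.0
position: [0.6011, -0.1347, 0.1738]
tool_rot: [1.917, 1.565, 0.358]
force: [-0.4, 1.4, 0.1]
grip_width: -0.0001
t15.00 p [ 0.6011 -0.1347  0.1738] axes x [ 0.005  0.002 -1.   ] y [1.    0.011 0.005] F [-0.4  1.4  0.1] g -0.0001 q [-0.21  0.65  0.51  1.72 -0.4   0.87  0.48]
```

View pics/w14.png

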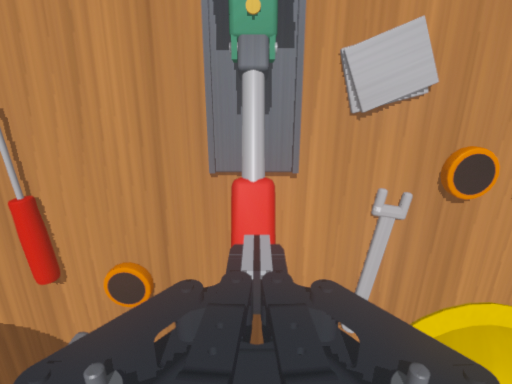

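View pics/s14c.png

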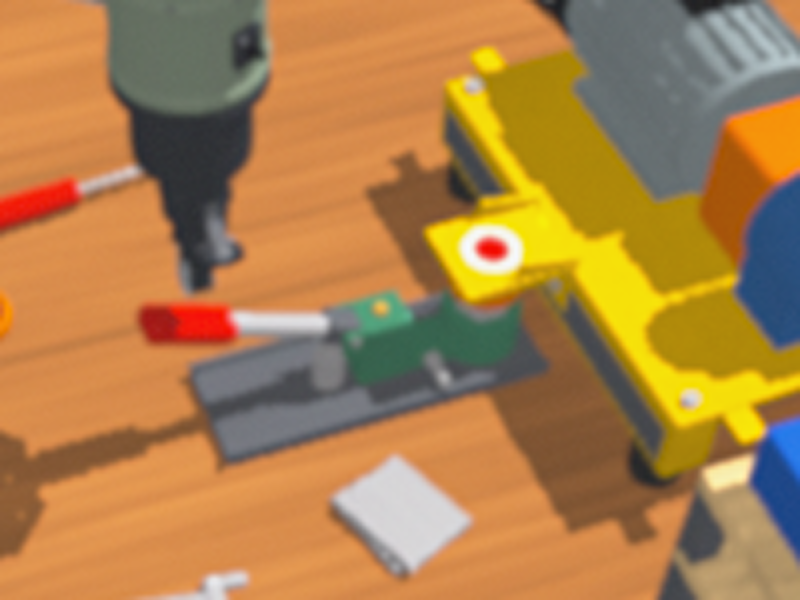

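```bash
python3 mv.py 0.5992 -0.136 0.15 0.6; python3 -m creep '[{"wx":0,"wy":0.1,"wz":-0.2,"tx":0.022,"ty":-0.001,"tz":0.0015,"claw":1},{"wx":0,"wy":0.1,"wz":-0.2,"tx":0.041,"ty":-0.001,"tz":0.007,"claw":1},{"wx":0,"wy":0.1,"wz":-0.2,"tx":0.054,"ty":-0.001,"tz":0.0108,"claw":1},{"wx":0,"wy":0.1,"wz":-0.2,"tx":0.068,"ty":-0.001,"tz":0.0137,"claw":1},{"wx":0,"wy":0.1,"wz":-0.2,"tx":0.08,"ty":-0.001,"tz":0.0146,"claw":1},{"wx":0,"wy":0.1,"wz":-0.2,"tx":0.092,"ty":-0.001,"tz":0.0153,"claw":1},{"wx":0,"wy":0.1,"wz":-0.2,"tx":0.095,"ty":-0.001,"tz":0.0153,"claw":1},{"wx":0,"wy":0.1,"wz":-0.2,"tx":0.095,"ty":-0.001,"tz":0.0153,"claw":1}]' 40;  python3 - <<'E'
from mv import *
st();C=cal('wrist'); im=grab('wrist','w15'); np.savez('w15.npz',*C)
st();grab('scene','s15'); im=cv2.imread('pics/s15.png'); cv2.imwrite('pics/s15c.png',cv2.resize(im[110:260,190:390],None,fx=4,fy=4,interpolation=cv2.INTER_CUBIC))
E
```

```text
t15.10 p [ 0.6017 -0.1346  0.1752] axes x [ 0.007  0.002 -1.   ] y [1.    0.012 0.007] F [0.4 0.7 0.3] g 0.0003 q [-0.21  0.65  0.51  1.72 -0.4   0.88  0.48]
other [-1.7991e+02  6.3000e-01 -1.3000e-01]
t [ 0.0252 -0.0027  0.0014] w [ 0.09 -0.08 -0.4 ]
clock: 15.9
position: [0.6022, -0.1499, 0.081]
tool_rot: [1.942, 1.566, 0.384]
force: [-0.9, -5.0, 8.0]
grip_width: 0.0001
t15.90 p [ 0.6022 -0.1499  0.081 ] axes x [ 0.005  0.002 -1.   ] y [1.    0.013 0.005] F [-0.9 -5.   8. ] g 0.0001 q [-0.13  0.78  0.43  1.75 -0.47  0.71  0.56]
t15.95 p [ 0.6022 -0.1499  0.0812] axes x [ 0.005  0.002 -1.   ] y [1.    0.013 0.005] F [-2.5 -5.4  8.4] g -0.0001 q [-0.13  0.78  0.43  1.75 -0.47  0.71  0.56]
```

View pics/w15.png

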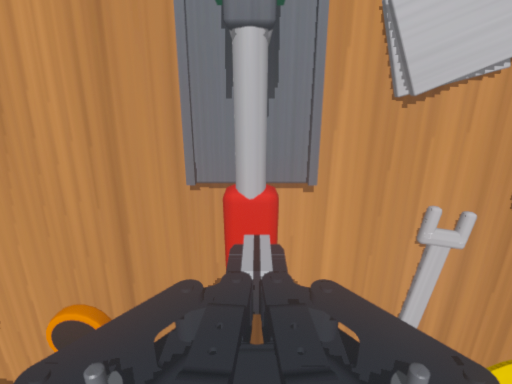

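View pics/s15c.png

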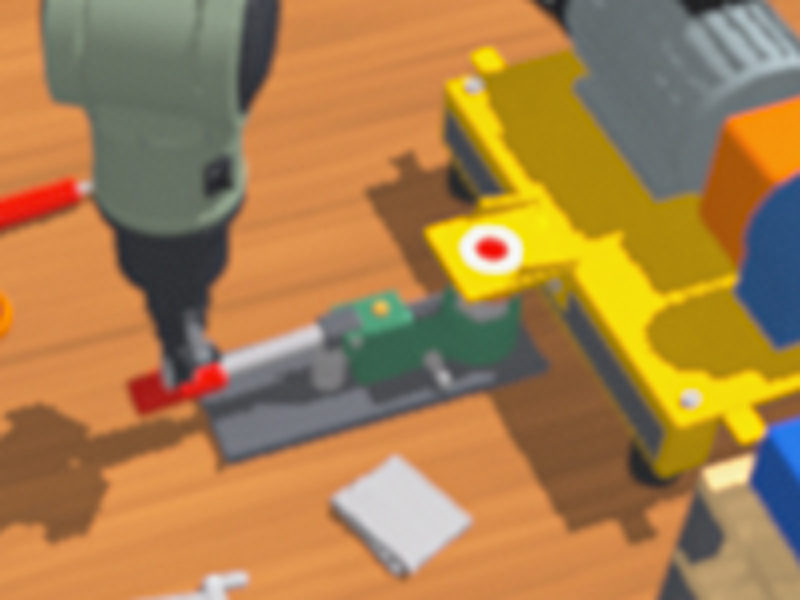

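```bash
python3 -m creep '[{"wx":0,"wy":0,"wz":-0.3,"tx":-0.018,"ty":-0.0025,"tz":-0.0008,"claw":1},{"wx":0,"wy":0,"wz":-0.3,"tx":-0.038,"ty":-0.0025,"tz":-0.004,"claw":1},{"wx":0,"wy":0,"wz":-0.3,"tx":-0.058,"ty":-0.0025,"tz":-0.009,"claw":1},{"wx":0,"wy":0,"wz":-0.3,"tx":-0.072,"ty":-0.0025,"tz":-0.014,"claw":1},{"wx":0,"wy":0,"wz":-0.3,"tx":-0.073,"ty":-0.0025,"tz":-0.014,"claw":1},{"wx":0,"wy":0,"wz":-0.3,"tx":-0.073,"ty":-0.0025,"tz":-0.014,"claw":1}]' 40;  python3 - <<'E'
from mv import *
st();C=cal('wrist'); im=grab('wrist','w16'); np.savez('w16.npz',*C)
delta(.5992,-.136,.15,.6)
E
```

```text
clock: 16.6
position: [0.5994, -0.1354, 0.1542]
tool_rot: [3.087, 1.569, 1.53]
force: [0.1, -0.2, -0.1]
grip_width: -0.0002
t16.60 p [ 0.5994 -0.1354  0.1542] axes x [ 0.     0.002 -1.   ] y [1.    0.014 0.   ] F [ 0.1 -0.2 -0.1] g -0.0002 q [-0.2   0.67  0.5   1.73 -0.41  0.84  0.5 ]
other [-1.7983e+02 -6.0000e-02 -1.8000e-01]
t [0.0037 0.0001 0.0003] w [ 0.17 -0.11  0.04]
```

View pics/w16.png

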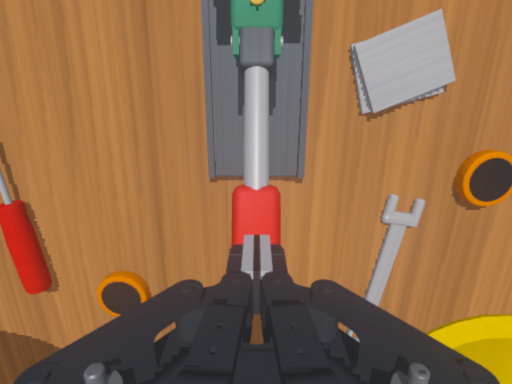

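```bash
python3 - <<'E'
from meas import *
for t,ps in (('w14',((212,173),(296,173))),('w15',((189,185),(315,185))),('w16',((210,178),(303,178)))):
    z=np.load(t+'.npz'); C=[z[k] for k in z]; print(t,[onz(C,p,.010).round(4).tolist() for p in ps])
E
python3 -m creep '[{"wx":0,"wy":0,"wz":0,"tx":0.006,"ty":0,"tz":0.0015,"claw":1},{"wx":0,"wy":0,"wz":0,"tx":0.02,"ty":0,"tz":0.0055,"claw":1},{"wx":0,"wy":0,"wz":0,"tx":0.034,"ty":0,"tz":0.01,"claw":1},{"wx":0,"wy":0,"wz":0,"tx":0.048,"ty":0,"tz":0.013,"claw":1},{"wx":0,"wy":0,"wz":0,"tx":0.061,"ty":0,"tz":0.0142,"claw":1},{"wx":0,"wy":0,"wz":0,"tx":0.073,"ty":0,"tz":0.0145,"claw":1},{"wx":0,"wy":0,"wz":0,"tx":0.078,"ty":0,"tz":0.0145,"claw":1},{"wx":0,"wy":0,"wz":0,"tx":0.078,"ty":0,"tz":0.0145,"claw":1}]' 40;  python3 - <<'E'
from mv import *
st();C=cal('wrist'); im=grab('wrist','w17'); np.savez('w17.npz',*C)
st();grab('scene','s17'); im=cv2.imread('pics/s17.png'); cv2.imwrite('pics/s17c.png',cv2.resize(im[110:260,190:390],None,fx=4,fy=4,interpolation=cv2.INTER_CUBIC))
E
```

```text
w14 [[0.5566, -0.1288, 0.01], [0.6424, -0.128, 0.01]]
w15 [[0.555, -0.1291, 0.01], [0.6437, -0.1281, 0.01]]
w16 [[0.5549, -0.1296, 0.01], [0.6441, -0.1283, 0.01]]
clock: 17.45
position: [0.5999, -0.1511, 0.0766]
tool_rot: [2.631, 1.568, 1.072]
force: [-9.6, 3.6, 49.7]
grip_width: 0.0001
t17.45 p [ 0.5999 -0.1511  0.0766] axes x [ 0.001  0.002 -1.   ] y [1.    0.012 0.001] F [-9.6  3.6 49.7] g 0.0001 q [-0.13  0.78  0.43  1.75 -0.47  0.71  0.57]
t17.50 p [ 0.5998 -0.1511  0.0768] axes x [ 0.001  0.002 -1.   ] y [1.    0.012 0.001] F [-8.8  3.3 46.5] g -0.0000 q [-0.13  0.78  0.43  1.75 -0.47  0.71  0.57]
```

View pics/s17c.png

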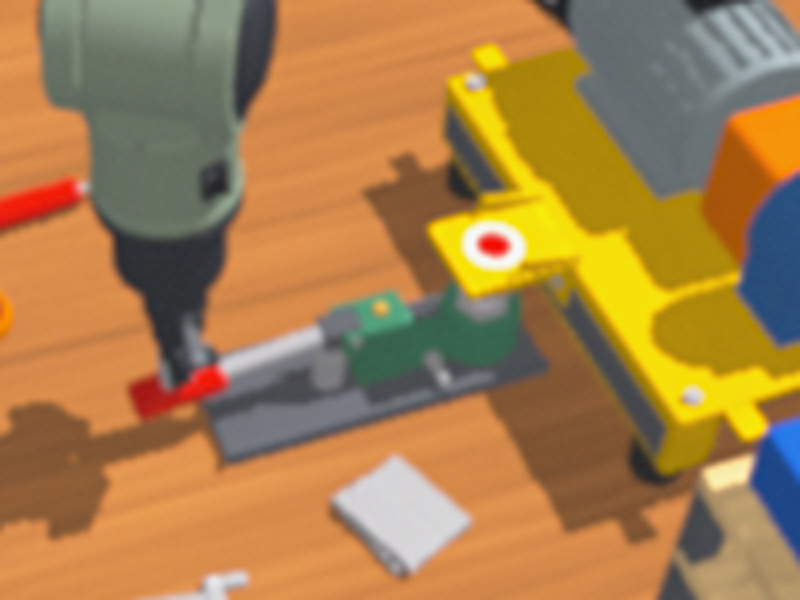

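```bash
python3 -m creep '[{"wx":0,"wy":0,"wz":0,"tx":-0.02,"ty":-0.0005,"tz":-0.0008,"claw":1},{"wx":0,"wy":0,"wz":0,"tx":-0.04,"ty":-0.0005,"tz":-0.004,"claw":1},{"wx":0,"wy":0,"wz":0,"tx":-0.06,"ty":-0.0005,"tz":-0.009,"claw":1},{"wx":0,"wy":0,"wz":0,"tx":-0.076,"ty":-0.0005,"tz":-0.015,"claw":1},{"wx":0,"wy":0,"wz":0,"tx":-0.077,"ty":-0.0005,"tz":-0.015,"claw":1},{"wx":0,"wy":0,"wz":0,"tx":-0.077,"ty":-0.0005,"tz":-0.015,"claw":1}]' 40; python3 mv.py .5992 -.1502 .0785 .6
```

```text
clock: 18.15
position: [0.5989, -0.1361, 0.1532]
tool_rot: [2.733, 1.568, 1.175]
force: [0.9, 0.3, -0.4]
grip_width: -0.0001
t18.15 p [ 0.5989 -0.1361  0.1532] axes x [ 0.001  0.002 -1.   ] y [1.    0.013 0.001] F [ 0.9  0.3 -0.4] g -0.0001 q [-0.2   0.68  0.5   1.73 -0.41  0.84  0.5 ]
other [-1.7987e+02  8.0000e-02 -1.9000e-01]
t [0.0747 0.0001 0.0142] w [ 0.13 -0.12 -0.05]
```

```bash
python3 -m creep '[{"wx":0,"wy":0,"wz":0,"tx":0.008,"ty":0,"tz":0.0015,"claw":1},{"wx":0,"wy":0,"wz":0,"tx":0.022,"ty":0,"tz":0.006,"claw":1},{"wx":0,"wy":0,"wz":0,"tx":0.036,"ty":0,"tz":0.0105,"claw":1},{"wx":0,"wy":0,"wz":0,"tx":0.05,"ty":0,"tz":0.0132,"claw":1},{"wx":0,"wy":0,"wz":0,"tx":0.062,"ty":0,"tz":0.0142,"claw":1},{"wx":0,"wy":0,"wz":0,"tx":0.072,"ty":0,"tz":0.0142,"claw":1},{"wx":0,"wy":0,"wz":0,"tx":0.0747,"ty":0,"tz":0.0142,"claw":1},{"wx":0,"wy":0,"wz":0,"tx":0.0747,"ty":0,"tz":0.0142,"claw":1}]' 40;  python3 - <<'E'
from mv import *
st();C=cal('wrist'); im=grab('wrist','w18'); np.savez('w18.npz',*C)
st();grab('scene','s18'); im=cv2.imread('pics/s18.png'); cv2.imwrite('pics/s18c.png',cv2.resize(im[110:260,190:390],None,fx=4,fy=4,interpolation=cv2.INTER_CUBIC))
E
```

```text
clock: 18.95
position: [0.5994, -0.1512, 0.0783]
tool_rot: [2.378, 1.568, 0.819]
force: [-3.7, 1.2, 27.8]
grip_width: -0.0
t18.95 p [ 0.5994 -0.1512  0.0783] axes x [ 0.002  0.002 -1.   ] y [1.    0.012 0.002] F [-3.7  1.2 27.8] g -0.0000 q [-0.13  0.78  0.43  1.76 -0.47  0.71  0.57]
t19.00 p [ 0.5994 -0.1512  0.0784] axes x [ 0.002  0.002 -1.   ] y [1.    0.012 0.002] F [-4.   0.8 26.9] g 0.0003 q [-0.13  0.78  0.43  1.76 -0.47  0.71  0.57]
```

View pics/s18c.png

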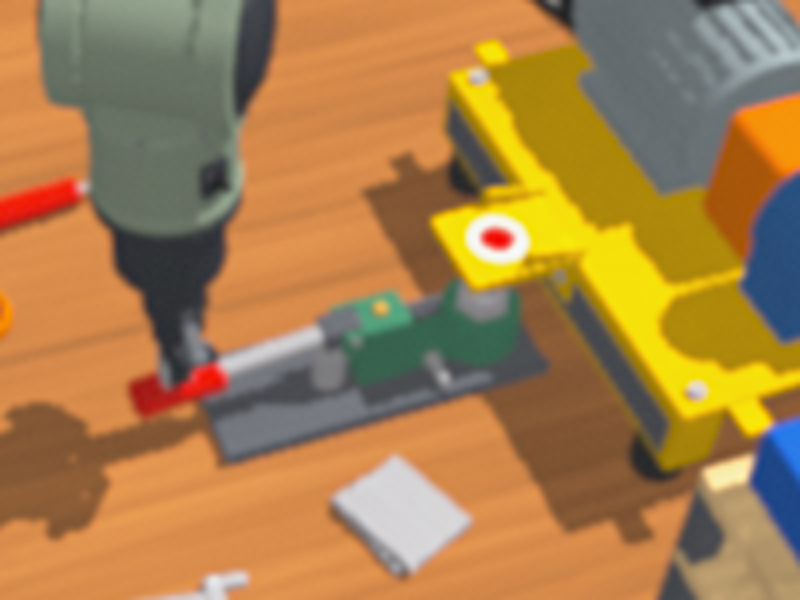

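View pics/w18.png

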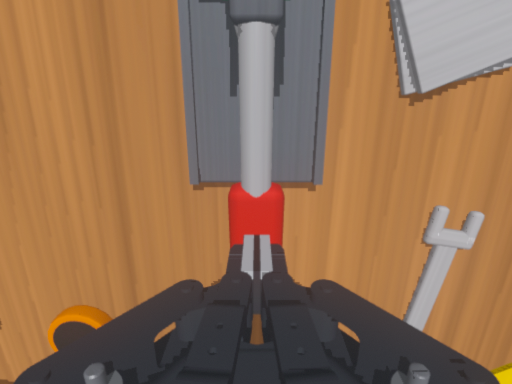

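```bash
python3 -m creep '[{"wx":0,"wy":0,"wz":0,"tx":-0.02,"ty":0,"tz":-0.0008,"claw":1},{"wx":0,"wy":0,"wz":0,"tx":-0.04,"ty":0,"tz":-0.004,"claw":1},{"wx":0,"wy":0,"wz":0,"tx":-0.06,"ty":0,"tz":-0.009,"claw":1},{"wx":0,"wy":0,"wz":0,"tx":-0.075,"ty":0,"tz":-0.015,"claw":1},{"wx":0,"wy":0,"wz":0,"tx":-0.0755,"ty":-0.0003,"tz":-0.015,"claw":1},{"wx":0,"wy":0,"wz":0,"tx":-0.0755,"ty":-0.0003,"tz":-0.015,"claw":1}]' 40; python3 mv.py .5992 -.1502 .0785 .6; python3 -m creep '[{"wx":0,"wy":0,"wz":0,"tx":0.008,"ty":0,"tz":0.0015,"claw":1},{"wx":0,"wy":0,"wz":0,"tx":0.022,"ty":0,"tz":0.006,"claw":1},{"wx":0,"wy":0,"wz":0,"tx":0.036,"ty":0,"tz":0.0105,"claw":1},{"wx":0,"wy":0,"wz":0,"tx":0.05,"ty":0,"tz":0.0132,"claw":1},{"wx":0,"wy":0,"wz":0,"tx":0.062,"ty":0,"tz":0.0142,"claw":1},{"wx":0,"wy":0,"wz":0,"tx":0.072,"ty":0,"tz":0.0142,"claw":1},{"wx":0,"wy":0,"wz":0,"tx":0.075,"ty":0,"tz":0.0142,"claw":1},{"wx":0,"wy":0,"wz":0,"tx":0.075,"ty":0,"tz":0.0142,"claw":1}]' 40;  python3 - <<'E'
from mv import *
from meas import *
st();grab('top','t19')
st();grab('scene','s19'); im=cv2.imread('pics/s19.png'); cv2.imwrite('pics/s19c.png',cv2.resize(im[110:260,190:390],None,fx=4,fy=4,interpolation=cv2.INTER_CUBIC))
for t in ('s14','s15','s17','s18','s19'):
    im=cv2.imread('pics/%s.png'%t); print(t,cent(im,(300,160,330,182),red)[0])
E
```

```text
clock: 19.65
position: [0.5985, -0.1363, 0.153]
tool_rot: [2.569, 1.569, 1.01]
force: [-0.2, -0.3, -0.6]
grip_width: -0.0002
t19.65 p [ 0.5985 -0.1363  0.153 ] axes x [ 0.001  0.002 -1.   ] y [1.    0.012 0.001] F [-0.2 -0.3 -0.6] g -0.0002 q [-0.2   0.68  0.5   1.73 -0.42  0.84  0.5 ]
other [-1.7991e+02  1.1000e-01 -1.7000e-01]
t [0.0745 0.0005 0.0141] w [ 0.09 -0.11 -0.07]
clock: 20.45
position: [0.599, -0.1514, 0.0779]
tool_rot: [2.246, 1.568, 0.686]
force: [-5.3, 1.8, 32.0]
grip_width: 0.0001
t20.45 p [ 0.599  -0.1514  0.0779] axes x [ 0.002  0.002 -1.   ] y [1.    0.011 0.002] F [-5.3  1.8 32. ] g 0.0001 q [-0.13  0.78  0.43  1.76 -0.47  0.71  0.57]
t20.50 p [ 0.599  -0.1514  0.0781] axes x [ 0.002  0.002 -1.   ] y [1.    0.011 0.002] F [-4.4  0.7 29.6] g 0.0002 q [-0.13  0.78  0.43  1.76 -0.47  0.71  0.57]
s14 [312.55 171.65]
s15 [312.55 171.65]
s17 [312.8  170.75]
s18 [313.76470588 169.29411765]
s19 [314.63157895 167.57894737]
```

View pics/s19c.png

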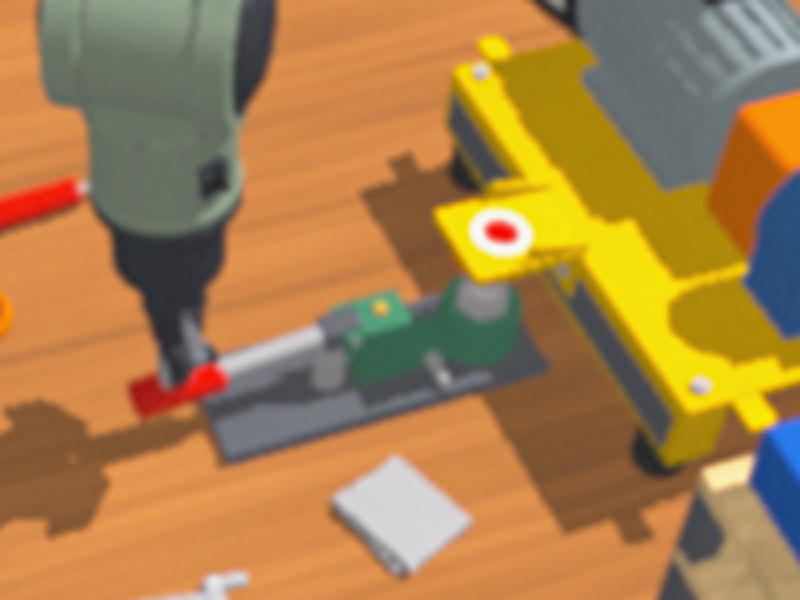

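```bash
cat > rise.py <<'E'
from meas import *
def rise(cam,tag,base,box,D=.32):
    C=cal(cam); p0=cent(cv2.imread('pics/%s.png'%base),box,red)[0]; p1=cent(cv2.imread('pics/%s.png'%tag),box,red)[0]
    X0=onz(C,p0,.108); q0=proj(C,[X0])[0]; n=np.array([-np.sin(.035),np.cos(.035),0])
    best=min(np.arange(0,.03,.0001),key=lambda r: np.linalg.norm(proj(C,[X0+[0,0,r]+n*(.108*r/D)])[0]-q0-(p1-p0)))
    X=X0+[0,0,best]+n*(.108*best/D)
    print(cam,tag,'rise mm',best*1e3,'feet',best/1.4*1e3,'resid px',(proj(C,[X])[0]-q0-(p1-p0)).round(2),'X0',X0.round(4))
if __name__=='__main__':
    for t in ('s17','s18','s19'): rise('scene',t,'s14',(298,155,330,182))
    rise('top','t19','top0',(185,168,206,190))
E
python3 rise.py
```

```text
scene s17 rise mm 3.0 feet 2.142857142857143 resid px [0.18 0.1 ] X0 [0.5941 0.0879 0.108 ]
scene s18 rise mm 8.8 feet 6.2857142857142865 resid px [0.06 0.02] X0 [0.5941 0.0879 0.108 ]
scene s19 rise mm 15.100000000000001 feet 10.785714285714288 resid px [0.11 0.04] X0 [0.5941 0.0879 0.108 ]
top t19 rise mm 16.3 feet 11.642857142857146 resid px [-0.04  0.1 ] X0 [0.5951 0.0888 0.108 ]
```

```bash
python3 -m creep '[{"wx":0,"wy":0,"wz":0,"tx":0,"ty":0,"tz":0,"claw":1},{"wx":0,"wy":0,"wz":0,"tx":0,"ty":0,"tz":0,"claw":1},{"wx":0,"wy":0,"wz":0,"tx":0,"ty":0,"tz":0,"claw":1},{"wx":0,"wy":0,"wz":0,"tx":0,"ty":0,"tz":0,"claw":1},{"wx":0,"wy":0,"wz":0,"tx":0,"ty":0,"tz":0,"claw":1}]' 40; python3 - <<'E'
from mv import *
from rise import *
st();grab('scene','s20');C=cal('wrist'); grab('wrist','w20'); im=cv2.imread('pics/s20.png')
cv2.imwrite('pics/s20c.png',cv2.resize(im[155:235,280:370],None,fx=7,fy=7,interpolation=cv2.INTER_CUBIC)); rise('scene','s20','s14',(298,155,330,182))
# machine corner shift: white bolts / tabs baseline t19 vs top0
a=cv2.imread('pics/top0.png');b=cv2.imread('pics/t19.png')
cv2.imwrite('pics/t19c.png',b)
print('rear plate',[onz(C,p,.010).round(4).tolist() for p in ((190,185),(322,185))])
E
```

```text
clock: 21.05
position: [0.599, -0.1515, 0.0781]
tool_rot: [2.348, 1.567, 0.787]
force: [-6.2, 4.7, 30.8]
grip_width: -0.0002
t21.05 p [ 0.599  -0.1515  0.0781] axes x [ 0.003  0.003 -1.   ] y [1.    0.011 0.003] F [-6.2  4.7 30.8] g -0.0002 q [-0.13  0.78  0.43  1.76 -0.47  0.71  0.57]
scene s20 rise mm 15.100000000000001 feet 10.785714285714288 resid px [0.11 0.04] X0 [0.5941 0.0879 0.108 ]
rear plate [[0.5529, -0.1297, 0.01], [0.6446, -0.1288, 0.01]]
```

View pics/s20c.png

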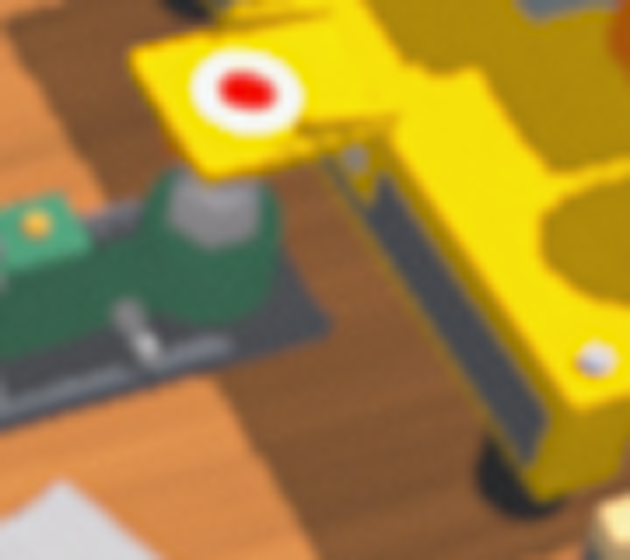

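View pics/t19.png

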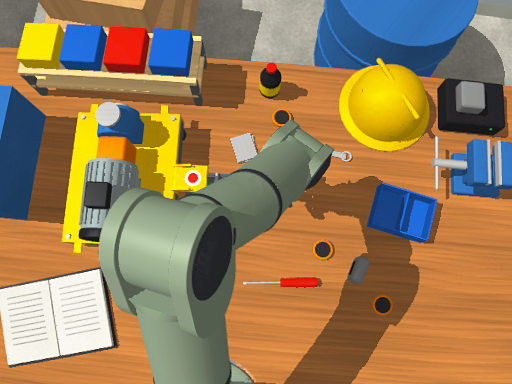

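View pics/w20.png

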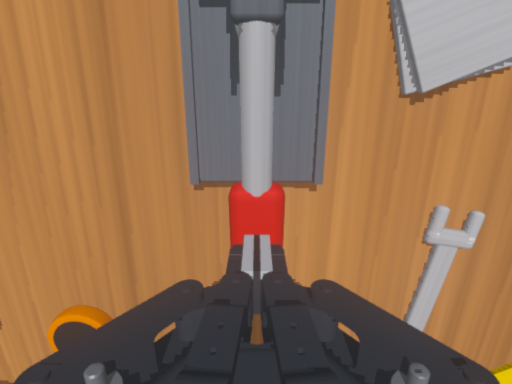

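```bash
python3 - <<'E'
from mv import *
print(bot.job_done()); st()
E
```

```text
the job is handed in; nothing more can be done
None
the job is handed in; nothing more can be done
```

I set the orange pad nearest the base on the saddle and slid the jack, held by its valve block, until the saddle was under the lift point. I then pumped four strokes and handed the job in at about 21 s with the handle held down.

- **Pad and saddle position:** the pad sat within about 0.3 mm of the saddle's centre. After the slide the saddle was about 0.7 mm from the marked lift point.
- **Lift:** the last pictures put the bracket's rise at 15.1 mm from the scene camera. That is about 10.8 mm at the feet, against the 6 mm needed. The top camera gave 16.3 mm, or 11.6 mm at the feet; the two cameras disagree by about 1 mm. The scene reading had not changed 0.6 s later.
- **Handle:** it is held with about 30 N, more than the 10 to 16 N of a full stroke, so it should be on the stop. I pressed the second stroke harder than intended, about 50 N at the shut fingertips, and pressed more lightly after that.
- **Other objects:** I saw no sign that the pump set shifted along the bench. In the last top picture everything else that was visible stood where it started.

**Not checked directly:** under the bracket the pad was hidden from the cameras. I infer it is still there from the saddle centring and from the bracket starting to rise on the second stroke, as it should with the pad in place. I worked out the feet's lift from the bracket's rise and did not measure it at each foot.

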